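Complete a row of cells in a sprung clip rack

ROBOT

A 6-joint arm with a two-finger parallel gripper is mounted at the origin on the work surface. World frame = base frame: x ahead of the robot, y to its left, z up, the work surface at z = 0. Lengths are in m, angles in degrees, forces in N, time in s.
With the tool pointing down it reaches from about 0.375 to 0.9 m from the base axis. Payload 3.1 kg.
Tool frame: the origin (TCP) lies midway between the tips of the shut fingers; the grasp point (between the pads) lies bot.hold_point_z behind it (bot.hold_point_z is the distance from the TCP to the grasp point, in m); z points along the fingers, y is the direction in which the jaws open and shut (so a half turn about z gives the same grasp; the last joint's range is limited). The gripper opens to 87 mm and grips with 3 to 60 N. Pads are 19 mm wide; open, the fingers measure 117 mm over their backs; the gripper's body (75 mm by 190 mm) begins 51 mm behind the grasp point.
Start: joints at [65.117, 30.224, 82.088, -0, 67.689, -10.227], TCP at [0.158, 0.605, 0.223] pointing down, gripper open.
Joint ranges: [-176.69, 176.69], [-43.24, 126.21], [12.49, 139.97], [-82, 262], [0, 151.66], [-163.58, 163.58]. Speed limits (degrees/s): [159.86, 159.86, 180, 180, 180, 180].

INTERFACE

Orientations are given as a 3x3 rotation matrix whose columns are the frame's x, y, z axes.
In Python, from rig import bot, vision, hand_in gives the robot as it stands. The module is installed in compiled form; this text tells all that it offers.
- The arm moves only by the shell command python3 -m handwheel 'ROWS'. ROWS is JSON, a list of rows, each an object of numbers: "hand": the gripper's target within -1 to 1 (fully open at 1, half-way at 0, shut at -1); "dx", "dy", "dz": the shift along the world's x, y, z in cm; "wx", "wy", "wz": the turn, a rotation vector about the world's x, y, z in rad. In form: [{"hand": .., "dx": .., "dy": .., "dz": .., "wx": .., "wy": .., "wz": ..}, ...]. A call has 1 to 10 rows; each row shifts and turns the commanded pose from where the row before left it; what a row does not reach is not made up. A row lasts 1/10 s, in which the tool goes at most 50 mm and 8.59 degrees, less where a joint would pass 70% of its speed; a pose out of reach is approached as far as the arm can. A call with a gripper value outside its range is refused whole. The fingers move at their own pace and stop on an object; the grip force is fixed at half the most. Time passes only in rows, so rows that do not move let the fingers close. It gives the time, the measured TCP pose, the force and the opening at its end, in the units of the state.
- bot.read_state(): the state, without advancing time (a new reading comes with each control period).
- vision.capture(name): name is "side" or "top" or "wrist"; returns (picture, depth): 400x640x3 uint8, red, green, blue; 400x640 float32, m along the optical axis (not along the pixel's ray), 0 where there is no reading.
- vision.get_calibration(name): a dict with "fx", "fy", "cx", "cy" (pixels), "rvec" (rotation vector, rad) and "tvec" (3), from world to camera coordinates, as OpenCV has them. Camera axes: x right, y down, z forward; pixel columns grow to the right and rows downward; lengths in m; the calibration is good to about 2 mm. The wrist camera is an equidistant fisheye: a pixel r from the principal point sees the ray r / f radians off the axis. A picture is of the moment at which its call begins: read the wrist's pose just before it. get_calibration takes no time and is no camera call; for the wrist camera it gives the pose at the moment of the call.
- hand_in(): hands the job in, once; it reports no verdict.
The state is a dict: "time_s": time; "joint_positions": joint angles; "qvel": joint speeds; "tau": joint torques, N m; "position": TCP position; "tcp_rot": TCP orientation; "force": force on the tool from outside, world axes, zero at the start; "moment": the same for the moment, N m; "opening": opening from 0.0 (shut) to 1.0 (fully open).
Only numpy, scipy, OpenCV 4.12 (cv2) and the standard library are available. Lean on these libraries where they do the work, as an engineer would, in place of code of your own. Each camera call takes 0.05 s, during which the arm holds its last target.

TASK

Complete the row of cells in the clip rack: snap home the cell that lies loose on top of its clips, and lay the spare cell from the little saddle in the empty place, in line with its neighbours and with its button end the same way, and snap it home too, so that all four lie level at the bottom in both their clips. The bed under the clips is sprung and gives way as you press: coax each cell in one end at a time until you feel it snap, never driving the bed down near its stops. Leave the seated cells clipped in and the other things on the bench where they are.

Things in the scene. Friction and masses are not known exactly. Their poses are not given: they have to be found in the camera images.
- bed_seat (a point): centre of the rack's sprung black bed (96 x 246 mm), at the axis height of a cell that is fully home: 16 mm above the bed's floor, 74 mm above the table with the bed up. Its x axis runs along the cells the way their button ends point, y along the row, z up. The row's four places lie at y = -90, -30, +30 and +90 mm from it
- rack: the rack's fixed aluminium base, 112 x 290 x 12 mm, with an end block 58 mm high at either end of the row; origin under its centre, axes as bed_seat. On the bed, ribs 6 mm thick and 22 mm high divide the places, so that fingers astride a cell cannot follow it all the way down; the ends of the places are open
- bed (a joint): how far the sprung bed has sunk (m): 0 is up; its springs give about 0.45 N per mm after the first 0.5 to 3 N; its stops are at 0.034 and it must never go past 0.030. It rises again when let go
- vacant (a point): the middle of the empty place, at the axis height of a cell fully home with the bed up (axes as bed_seat). A place has two steel clips 10 mm wide, centred 24 mm either side of its middle. A clip is two upright jaws topped by beads of 3 mm radius, bead centres 16 mm either side of the cell's axis and 10 mm above it; they spring apart as a cell is pressed down between them
- vacant_near (a point): point over the near (-x) clip of the empty place, 24 mm from the middle, at home axis height. A cell laid on the beads rests 20 mm above home, slips past them when about half-way down and is then pulled home. Pressed over one clip, this takes 7 to 13 N, then the force drops at the snap
- vacant_far (a point): point over the far (+x, button end) clip of the empty place, 24 mm from the middle, at home axis height. The far clips of all places are stiffer than the near ones. While one end is pressed the cell tilts and may creep up to 6 mm lengthwise
- proud_mid (a point): blue battery cell, a cylinder 32 mm in diameter and 70 mm long (0.14 kg), lying on its side; its x axis runs along it towards the end with the small raised steel button. This point is its centre. At the start it lies loose on the beads of its two clips, 20 mm higher than home
- proud_button (a point): the middle of the button end of that same cell, on its axis, 35 mm from its centre
- spare_mid (a point): blue battery cell, a cylinder 32 mm in diameter and 70 mm long (0.14 kg), lying on its side; its x axis runs along it towards the end with the small raised steel button. This point is its centre. At the start it lies level in the saddle with its axis 31 mm above the table; the black saddle under it is 56 mm long and 30 mm wide, narrower than the cell, and 18 mm high
- spare_button (a point): the middle of the button end of the spare cell, on its axis, 35 mm from its centre
- seated_a_mid (a point): blue battery cell, a cylinder 32 mm in diameter and 70 mm long (0.14 kg), lying on its side; its x axis runs along it towards the end with the small raised steel button. This point is its centre. It is already home in its clips
- seated_a_button (a point): the middle of the button end of that same cell
- seated_b_mid (a point): blue battery cell, a cylinder 32 mm in diameter and 70 mm long (0.14 kg), lying on its side; its x axis runs along it towards the end with the small raised steel button. This point is its centre. It is already home in its clips
- seated_b_button (a point): the middle of the button end of that same cell
- reject: a blue cell of the same kind standing upright on the table, button up; a reject, to be left alone; origin at its foot
- tape: roll of tape lying flat, 90 mm across, 24 mm high, origin under its centre
- meter: grey hand-held meter lying on its back, 85 x 160 x 34 mm, origin under its centre
- driver: black-handled screwdriver, 190 mm long, lying on the table
- spacer: grey plastic cell spacer, a plate 118 x 80 x 12 mm with six round recesses, lying flat, origin under its centre
- carton: small cardboard carton 70 x 100 x 45 mm, origin under its centre
- cleaner: white bottle, 48 mm across, 120 mm high, origin under its centre
Mind the look-alikes: they are no part of the job. What is shaped like the part that bears spare_mid but green is not meant.

How it is judged (in metres and radians):
At the end, for the whole second after the job is handed in: All four cells home: centre within 3 mm of the bed's home height, axis within 0.06 rad of bed x, button towards +x, lengthwise centred within 12 mm; spare within 13 mm of the middle of the empty place, the proud cell within 30 mm of its start; bed back up to within 4 mm (z of spare_mid in the frame of bed_seat between -0.003 and 0.003 m and angle between the x axis of each of spare_mid, proud_mid, seated_a_mid, seated_b_mid and the x axis of bed_seat, either way round below 0.06 rad and x of spare_button in the frame of bed_seat between 0.023 and 0.047 m and z of proud_mid in the frame of bed_seat between -0.003 and 0.003 m and x of proud_button in the frame of bed_seat between 0.023 and 0.047 m and z of seated_a_mid in the frame of bed_seat between -0.003 and 0.003 m and x of seated_a_button in the frame of bed_seat between 0.023 and 0.047 m and z of seated_b_mid in the frame of bed_seat between -0.003 and 0.003 m and x of seated_b_button in the frame of bed_seat between 0.023 and 0.047 m and horizontal distance between spare_mid and vacant below 0.013 m and distance of proud_mid from where it was at the start of the episode below 0.03 m and value of joint bed below 0.004 m); the robot touches nothing.
It fails at once if the bed is driven more than 30 mm down, near its stops (value of joint bed above 0.03 m).
It fails at once if a bystander is moved by more than 30 mm (distance of any of reject, tape, meter, driver, spacer, carton, cleaner from where it was at the start of the episode above 0.03 m).
It also fails if it takes over 67 s, if anything falls off the work surface, if the arm or the gripper's body presses on something with over 40 N, if the wrist force passes 120 N, or if a joint passes its speed limit or range.

## Working session

There is one attempt and no reset: what is moved stays moved. The work goes in short steps, Python scripts to look and compute and a shell command to move; the robot and the scene stay as the last step left them, time stands still between calls to the robot, and variables do not carry over. Pictures are saved under pics/ and viewed, and the job is handed in when it is done.

```bash
mkdir -p pics; python3 - <<'E'
from rig import bot, vision
import cv2
s=bot.read_state(); print(s, bot.hold_point_z)
for n in("side","top","wrist"):
    c=vision.get_calibration(n); print(n,c)
    p,d=vision.capture(n)
    cv2.imwrite(f"pics/{n}0.png",p[:,:,::-1]); import numpy as np; np.save(f"pics/{n}0d.npy",d)
E
```

```text
{'time_s': 0.0, 'joint_positions': array([ 6.51175999e+01,  3.02799478e+01,  8.21558215e+01,  3.48515359e-04,
        6.76888445e+01, -1.02287997e+01]), 'qvel': array([-0.02063441,  0.06200898, -0.08739216, -0.07478249,  0.06691854,
       -0.00019118]), 'tau': array([-5.06797369e-04, -4.40056765e+01, -1.76588559e+01,  6.31462131e-02,
        5.83112868e-02, -1.72798445e-04]), 'position': array([0.15778412, 0.60400459, 0.22156424]), 'tcp_rot': array([[-9.67472169e-01,  2.52975799e-01, -9.20218102e-04],
       [ 2.52977169e-01,  9.67470242e-01, -1.97066144e-03],
       [ 3.91753978e-04, -2.13935427e-03, -9.99997635e-01]]), 'force': array([ 0.02549852,  0.42386749, -0.21520998]), 'moment': array([-0.05007113,  0.01971813, -0.03068085]), 'opening': 0.9964560903061624} 0.0187
side {'fx': 471.48838981049306, 'fy': 471.48838981049306, 'cx': 327.2632377042359, 'cy': 202.58138782342917, 'rvec': array([ 2.22190971, -0.64701641,  0.30366607]), 'tvec': array([-0.49348031,  0.28645418,  0.84935954])}
top {'fx': 445.5380779869929, 'fy': 445.5380779869929, 'cx': 317.94889106557713, 'cy': 202.97824814567645, 'rvec': array([ 2.15289726, -2.11206387,  0.1646848 ]), 'tvec': array([-0.00944244,  0.60377436,  1.09379087])}
wrist {'fx': 309.70691628693146, 'fy': 309.70691628693146, 'cx': 320.1243973485289, 'cy': 196.33139743644088, 'rvec': array([-2.30660581, -1.7795318 , -0.24322078]), 'tvec': array([-0.62328867, -0.03147575,  0.39261482])}
```

View pics/side0.png

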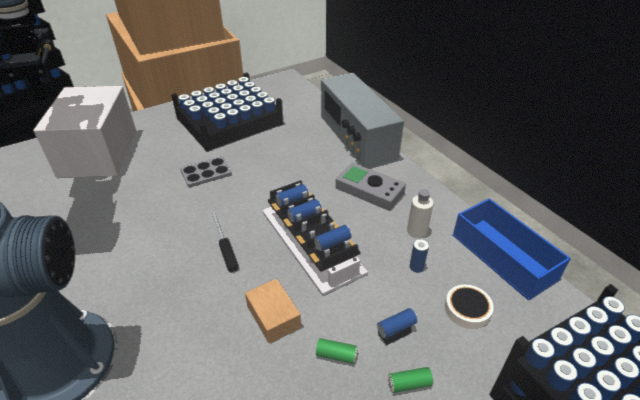

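View pics/top0.png

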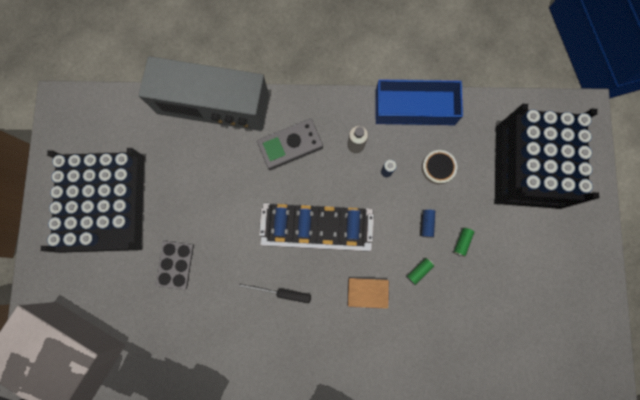

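View pics/wrist0.png

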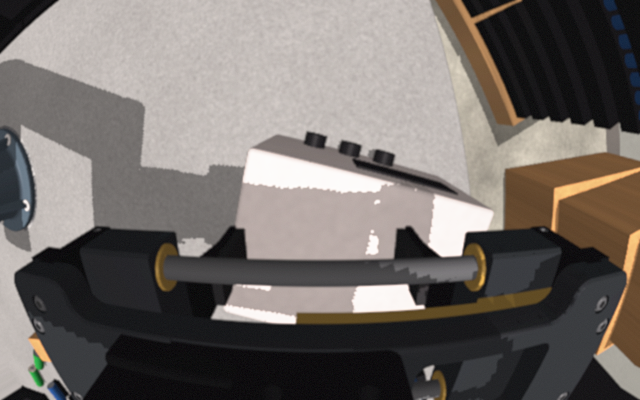

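```bash
cat > h.py <<'E'
from rig import bot, vision
import cv2, numpy as np
def cal(n):
    c=vision.get_calibration(n); R=cv2.Rodrigues(c['rvec'])[0]; return c,R,c['tvec']
def cloud(n,d):
    c,R,t=cal(n); v,u=np.mgrid[0:400,0:640]
    P=np.stack([(u-c['cx'])/c['fx']*d,(v-c['cy'])/c['fy']*d,d],-1)
    return (P-t)@R
def proj(n,X,cc=None):
    c,R,t=cc or cal(n); p=np.asarray(X)@R.T+t
    if n=='wrist':
        r=np.hypot(p[...,0],p[...,1]); th=np.arctan2(r,p[...,2]); return np.stack([c['cx']+c['fx']*th*p[...,0]/r,c['cy']+c['fx']*th*p[...,1]/r],-1)
    return np.stack([c['cx']+c['fx']*p[...,0]/p[...,2],c['cy']+c['fy']*p[...,1]/p[...,2]],-1)
E
python3 - <<'E'
from h import *
im=cv2.imread('pics/top0.png'); d=np.load('pics/top0d.npy')
cv2.imwrite('pics/topc.png',cv2.resize(im[150:310,240:480],None,fx=3.3,fy=3.3,interpolation=cv2.INTER_CUBIC))
im2=cv2.imread('pics/side0.png')
cv2.imwrite('pics/sidec.png',cv2.resize(im2[170:400,250:450],None,fx=2.6,fy=2.6,interpolation=cv2.INTER_CUBIC))
W=cloud('top',d)
for (u,v) in [(280,222),(305,222),(329,225),(354,225),(428,223),(428,235),(264,225),(370,228),(400,300),(368,293)]:
    print(u,v,W[v,u].round(3))
D=np.load('pics/side0d.npy'); S=cloud('side',D)
for (u,v) in [(292,193),(303,210),(332,238),(398,320),(85,110),(272,300)]: print(u,v,S[v,u].round(3))
# blue segmentation
for n,i,C in(('top',im,W),('side',im2,S)):
    hsv=cv2.cvtColor(i,cv2.COLOR_BGR2HSV)
    m=((hsv[...,0]>100)&(hsv[...,0]<125)&(hsv[...,1]>110)&(hsv[...,2]>40)).astype(np.uint8)
    k,l,st,ce=cv2.connectedComponentsWithStats(m)
    for j in range(1,k):
        if st[j,4]>60:
            q=C[l==j]; q=q[np.isfinite(q).all(1)]; w=q[q[:,2]>0.01]
            if len(w)<20: continue
            xy=w[:,:2]; mm=np.median(xy,0); U,s_,V=np.linalg.svd(xy-mm)if len(xy)<3000 else (0,0,np.eye(2)); a=np.degrees(np.arctan2(V[0,1],V[0,0]))
            print(n,st[j],ce[j].round(1),w.min(0).round(3),w.max(0).round(3),np.percentile(w[:,2],95).round(4),a.round(1))
E
```

```text
280 222 [0.548 0.094 0.092]
305 222 [0.549 0.033 0.088]
329 225 [ 0.547 -0.027  0.057]
354 225 [ 0.542 -0.086  0.108]
428 223 [ 0.558 -0.279  0.046]
428 235 [ 0.527 -0.278  0.047]
264 225 [0.543 0.137 0.06 ]
370 228 [ 0.541 -0.13   0.058]
400 300 [ 0.362 -0.214  0.   ]
368 293 [ 0.38  -0.127  0.045]
292 193 [0.546 0.086 0.09 ]
303 210 [0.539 0.025 0.088]
332 238 [ 0.535 -0.096  0.109]
398 320 [ 0.557 -0.286  0.046]
85 110 [0.224 0.589 0.153]
272 300 [ 0.382 -0.122  0.046]
top [ 377   80   86   45 3656] [418.9 101.6] [ 0.419 -0.369  0.01 ] [ 0.935 -0.01   1.177] 0.0713 -70.3
top [274 209  13  26 258] [279.9 221.6] [0.518 0.081 0.077] [0.582 0.108 0.094] 0.092 177.1
top [299 210  12  27 261] [304.1 223. ] [ 0.419 -0.01   0.076] [0.58  0.048 1.177] 0.092 -175.3
top [348 211  12  28 285] [353.1 224.4] [ 0.419 -0.099  0.098] [ 0.576 -0.01   1.177] 0.1119 165.2
top [423 210  12  26 267] [428.2 222.7] [ 0.419 -0.297  0.035] [ 0.592 -0.01   1.177] 0.0499 142.1
side [193  97  34  31 170] [212.  116.2] [ 0.168 -0.638  0.05 ] [0.555 0.654 0.782] 0.0764 -102.0
side [180 101  22  19 126] [191.5 1
[... 952 characters left out ...]
[587 318  53  48 497] [614.4 345.3] [ 0.168 -0.638  0.135] [ 0.825 -0.523  0.782] 0.1648 -175.1
side [627 350  13  21  75] [633.2 358.8] [ 0.168 -0.638  0.147] [ 0.755 -0.566  0.782] 0.1653 -173.4
side [568 354  26  24 189] [580.  368.3] [ 0.168 -0.638  0.137] [ 0.683 -0.522  0.782] 0.1646 -169.7
side [590 362  47  38 410] [612.8 383.8] [ 0.168 -0.638  0.135] [ 0.742 -0.562  0.782] 0.1652 -175.2
side [547 367  28  24 305] [558.  381.3] [ 0.168 -0.638  0.135] [ 0.65  -0.521  0.782] 0.1639 -167.9
side [512 382  14  14  83] [517.6 389.5] [ 0.614 -0.509  0.051] [ 0.637 -0.483  0.091] 0.0669 -81.4
side [569 388  12  12  65] [574.6 395.7] [ 0.168 -0.638  0.137] [ 0.634 -0.559  0.782] 0.1645 -170.7
```

View pics/topc.png

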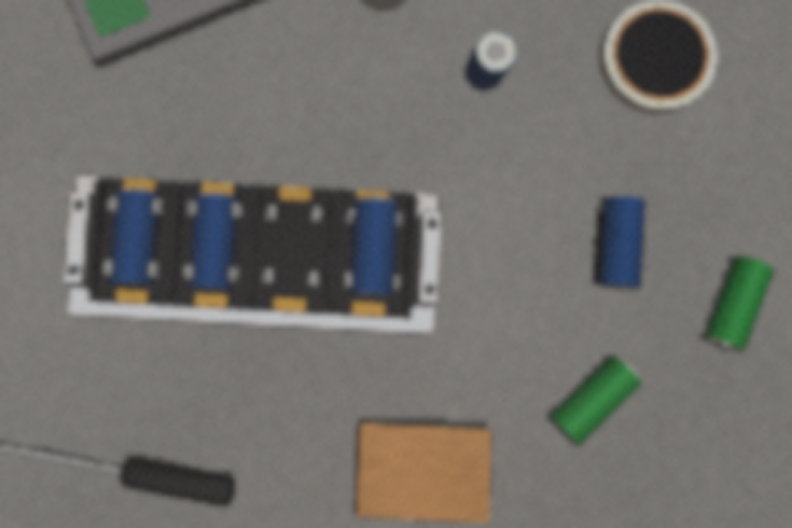

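View pics/sidec.png

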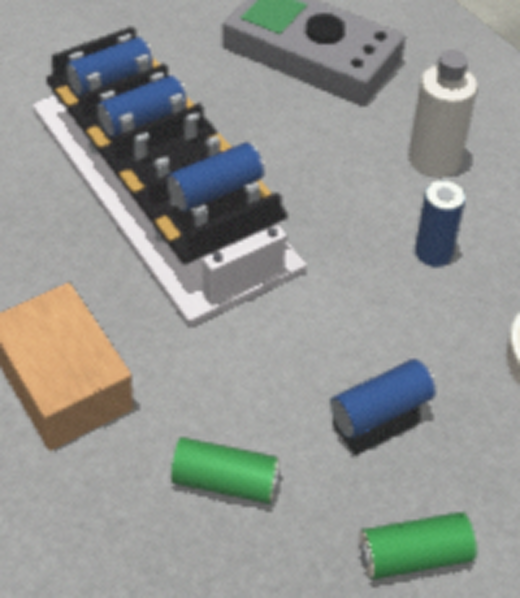

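```bash
python3 - <<'E'
from h import *
s=bot.read_state();c,R,t=cal('wrist'); C=-R.T@t
T=s['tcp_rot']; print('cam in tool',T.T@(C-s['position']),'R cam axes in tool\n',(T.T@R.T).round(3))
c,R,t=cal('side'); print('side cam',-R.T@t); c,R,t=cal('top'); print(-R.T@t)
E
python3 -m handwheel '[{"hand":1,"dx":3,"dy":-1,"dz":3.5},{"hand":1,"dx":3,"dy":-2,"dz":3},{"hand":1,"dx":3.5,"dy":-3.5},{"hand":1,"dx":3.5,"dy":-3.5},{"hand":1,"dx":3.5,"dy":-3.5},{"hand":1,"dx":3.5,"dy":-3.5},{"hand":1,"dx":2,"dy":-4.5},{"hand":1,"dx":2,"dy":-4.5},{"hand":1,"dx":2,"dy":-4.5},{"hand":1,"dx":1,"dy":-4.5}]'
```

```text
cam in tool [ 0.07531189 -0.0004954  -0.16349931] R cam axes in tool
 [[-0.001 -0.963 -0.271]
 [ 1.    -0.001 -0.   ]
 [ 0.    -0.271  0.963]]
side cam [ 0.16808453 -0.63830706  0.78185812]
[ 0.4187069  -0.009527    1.17711719]invalid input
```

```bash
python3 -m handwheel '[{"hand":1,"dx":3,"dy":-1,"dz":3.5,"wx":0,"wy":0,"wz":0},{"hand":1,"dx":3,"dy":-2,"dz":3,"wx":0,"wy":0,"wz":0},{"hand":1,"dx":3.5,"dy":-3.5,"dz":0,"wx":0,"wy":0,"wz":0},{"hand":1,"dx":3.5,"dy":-3.5,"dz":0,"wx":0,"wy":0,"wz":0},{"hand":1,"dx":3.5,"dy":-3.5,"dz":0,"wx":0,"wy":0,"wz":0},{"hand":1,"dx":3.5,"dy":-3.5,"dz":0,"wx":0,"wy":0,"wz":0},{"hand":1,"dx":2,"dy":-4.5,"dz":0,"wx":0,"wy":0,"wz":0},{"hand":1,"dx":2,"dy":-4.5,"dz":0,"wx":0,"wy":0,"wz":0},{"hand":1,"dx":2,"dy":-4.5,"dz":0,"wx":0,"wy":0,"wz":0},{"hand":1,"dx":1,"dy":-4.5,"dz":0,"wx":0,"wy":0,"wz":0}]'
```

```text
time_s: 1.15
position: [0.4295, 0.2527, 0.2874]
tcp_rot: [[-0.967, 0.253, 0.001], [0.253, 0.967, -0.0], [-0.001, 0.0, -1.0]]
force: [-0.8, -0.6, 0.4]
opening: 1.003
```

```bash
python3 -m handwheel '[{"hand":1,"dx":0,"dy":-4.5,"dz":0,"wx":0,"wy":0,"wz":0.08},{"hand":1,"dx":0,"dy":-4.5,"dz":0,"wx":0,"wy":0,"wz":0.08},{"hand":1,"dx":0,"dy":-4.5,"dz":0,"wx":0,"wy":0,"wz":0.05},{"hand":1,"dx":0,"dy":-4.5,"dz":0,"wx":0,"wy":0,"wz":0},{"hand":1,"dx":0,"dy":-4.5,"dz":0,"wx":0,"wy":0,"wz":0},{"hand":1,"dx":0,"dy":-4.5,"dz":0,"wx":0,"wy":0,"wz":0},{"hand":1,"dx":0,"dy":-3.5,"dz":0,"wx":0,"wy":0,"wz":0},{"hand":1,"dx":0,"dy":0,"dz":0,"wx":0,"wy":0,"wz":0}]'
python3 - <<'E'
from h import *
print(cal('wrist'),bot.read_state()['position'])
p,d=vision.capture('wrist'); cv2.imwrite('pics/w1.png',p[:,:,::-1]); np.save('pics/w1d.npy',d)
E
```

```text
time_s: 1.95
position: [0.4287, -0.0543, 0.2876]
tcp_rot: [[-0.999, 0.052, 0.001], [0.052, 0.999, -0.002], [-0.001, -0.002, -1.0]]
force: [0.4, 0.7, 0.2]
opening: 1.0
({'fx': 309.70691628693146, 'fy': 309.70691628693146, 'cx': 320.1243973485289, 'cy': 196.33139743644088, 'rvec': array([-2.12358404, -2.01521058, -0.27735448]), 'tvec': array([ 0.03253496, -0.46466995,  0.33728066])}, array([[ 0.05259779,  0.99861396, -0.00190803],
       [ 0.96097   , -0.0500952 ,  0.27207928],
       [ 0.27160659, -0.01614433, -0.96227295]]), array([ 0.03253496, -0.46466995,  0.33728066])) [ 0.42866316 -0.05425225  0.28762415]
```

View pics/w1.png

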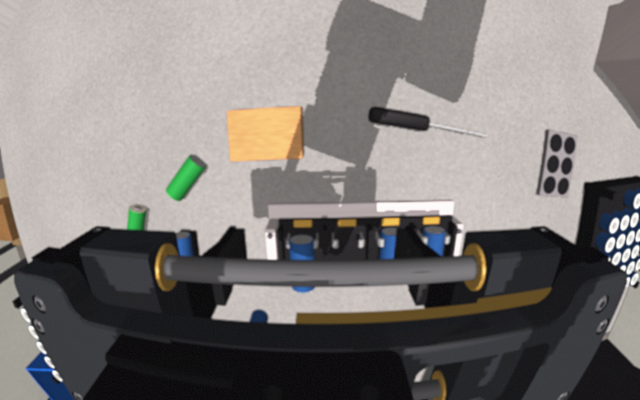

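```bash
python3 - <<'E'
from h import *
im=cv2.imread('pics/w1.png')
a=cv2.resize(im[195:300,160:470],None,fx=2.5,fy=2.5,interpolation=cv2.INTER_CUBIC)
s=cv2.imread('pics/side0.png'); b=cv2.resize(s[180:350,260:430],(600,600),interpolation=cv2.INTER_CUBIC)
cv2.imwrite('pics/w1c.png',a);cv2.imwrite('pics/s0c.png',b)
E
```

```text
(no output)
```

View pics/w1c.png

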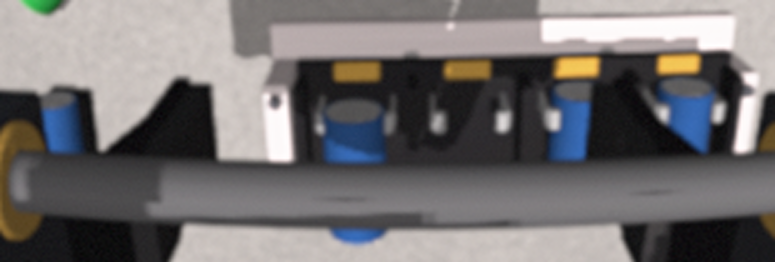

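View pics/s0c.png

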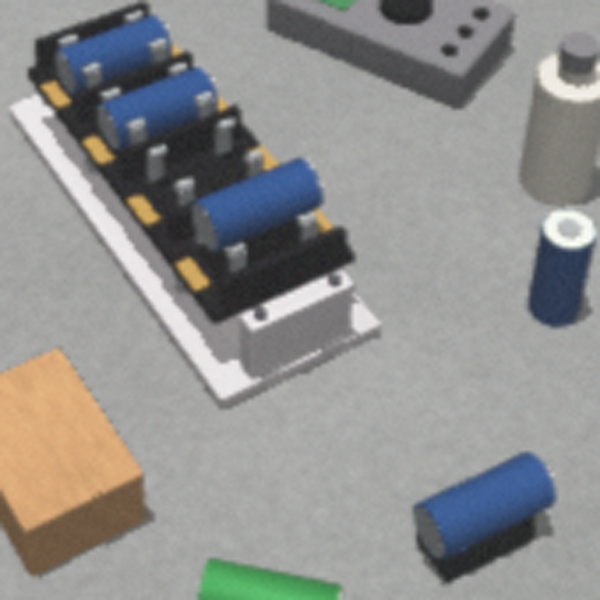

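```bash
cat > fit.py <<'E'
from h import *
from scipy.optimize import least_squares
def blue(i):
    hsv=cv2.cvtColor(i,cv2.COLOR_BGR2HSV)
    return (hsv[...,0]>100)&(hsv[...,0]<125)&(hsv[...,1]>110)&(hsv[...,2]>35)
def fitcyl(q,c0,lvl=False):
    def f(p):
        a=np.array([1,p[3],p[4]]);a/=np.linalg.norm(a); v=q-[c0[0],p[0],p[1]]; 
        return np.linalg.norm(v-np.outer(v@a,a),axis=1)-0.016
    r=least_squares(lambda z:f([z[0],z[1],0,z[2],z[3]]),[c0[1],c0[2],0,0],loss='soft_l1',f_scale=0.002)
    y,zz,s,tz=r.x; a=np.array([1,s,tz]);a/=np.linalg.norm(a); t=(q-[c0[0],y,zz])@a
    lo,hi=np.percentile(t,[2,98]); 
    return np.array([c0[0],y,zz])+a*(lo+hi)/2, np.degrees(np.arctan(s)), np.degrees(np.arctan(tz)), hi-lo, np.abs(f([y,zz,0,s,tz])).mean(), len(q)
E
python3 - <<'E'
from fit import *
G={'seatA':(.55,.093,.076),'seatB':(.55,.032,.076),'proud':(.545,-.088,.095),'spare':(.56,-.28,.031)}
for n in('top','side'):
    i=cv2.imread(f'pics/{n}0.png');d=np.load(f'pics/{n}0d.npy');C=cloud(n,d);m=blue(i)&(d>0.2)
    for k,g in G.items():
        sel=m&(np.abs(C-np.array(g))<[.06,.026,.025]).all(-1)
        c,a,t,L,e,N=fitcyl(C[sel],g); print(n,k,c.round(4),'yaw',a.round(2),'tilt',t.round(2),'L',L.round(4),e.round(4),N)
    # rack base white
    b=(np.abs(C-[.545,0,.006])<[.1,.17,.012]).all(-1)&(d>.2)&(C[...,2]>.008)&(C[...,2]<.017)
    r=cv2.minAreaRect(C[b][:,:2].astype(np.float32)*1000); print(n,'base',r,b.sum())
    e=(np.abs(C-[.545,0,.058])<[.1,.17,.004]).all(-1)&(i.min(-1)>120); 
    print('blocks',[C[e&(np.sign(C[...,1])==s)].mean(0).round(4) for s in(1,-1)])
    o=(i[...,2]>150)&(i[...,0]<110)&(np.abs(C-[.545,0,.06])<[.08,.14,.03]).all(-1)
    kk,l,st,ce=cv2.connectedComponentsWithStats(o.astype(np.uint8))
    for j in range(1,kk):
        if st[j,4]>8: print('orange',C[l==j].mean(0).round(4),st[j,4])
E
```

```text
top seatA [0.5494 0.0961 0.0738] yaw -1.06 tilt -0.16 L 0.0618 0.0014 258
top seatB [0.5471 0.037  0.0737] yaw -1.15 tilt -0.12 L 0.0632 0.0014 259
top proud [ 0.5435 -0.083   0.0938] yaw -1.93 tilt 0.13 L 0.0619 0.0014 282
top spare [ 0.5593 -0.2822  0.0308] yaw -3.99 tilt 0.03 L 0.0629 0.0016 266
top base ((548.7960815429688, 7.0531158447265625), (289.31561279296875, 112.25385284423828), 88.0943374633789) 571
blocks [array([0.5529, 0.1417, 0.058 ]), array([ 0.5425, -0.1298,  0.058 ])]
orange [0.5942 0.0929 0.0585] 13
orange [0.5928 0.0338 0.0592] 17
orange [ 0.59   -0.0262  0.0593] 22
orange [0.5066 0.0964 0.0592] 21
orange [0.505  0.0364 0.0581] 24
orange [ 0.5035 -0.0235  0.0589] 23
orange [ 0.5014 -0.0835  0.0571] 28
side seatA [0.5486 0.0957 0.0749] yaw -1.37 tilt -0.14 L 0.0633 0.0013 267
side seatB [0.5459 0.0359 0.0751] yaw -1.37 tilt 0.14 L 0.0636 0.0012 295
side proud [ 0.5426 -0.0838  0.0949] yaw -1.9 tilt -0.06 L 0.0636 0.001 433
side spare [ 0.5575 -0.2825  0.0321] yaw -4.53 tilt 0.06 L 0.0644 0.0009 537
side base ((545.771240234375, 4.311248779296875), (290.27398681640625, 112.73942565917969), 88.38777923583984) 1341
blocks [array([0.5813, 0.0611, 0.0584]), array([ 0.5416, -0.1284,  0.0585])]
orange [0.5071 0.0971 0.0596] 29
orange [0.5048 0.0368 0.0602] 33
orange [ 0.5028 -0.023   0.0601] 34
orange [ 0.5008 -0.0827  0.06  ] 40
```

Candidates for the spare: the blue cell on the black saddle, top (428,223) and side (398,320). Look-alikes are the green cells at top (421,271) and (464,241), the upright blue reject at (390,167), and the rack cells at (280,222), (305,222) and (354,225). The close crop shows the blue cell on its black saddle with its grey flat end towards -x, the same as the rack cells. So I choose (428,223). The proud cell is the one at (354,225), and the vacant place is at (329,225).

I'll press the proud cell first, near end first.

```bash
python3 -m handwheel '[{"hand":-1,"dx":2.5,"dy":-1,"dz":-3,"wx":0,"wy":0,"wz":0.019},{"hand":-1,"dx":2.5,"dy":-1,"dz":-3.5,"wx":0,"wy":0,"wz":0},{"hand":-1,"dx":2.5,"dy":-0.8,"dz":-3.5,"wx":0,"wy":0,"wz":0},{"hand":-1,"dx":0.8,"dy":0,"dz":-3.5,"wx":0,"wy":0,"wz":0},{"hand":-1,"dx":0,"dy":0,"dz":-2.5,"wx":0,"wy":0,"wz":0},{"hand":-1,"dx":0,"dy":0,"dz":0,"wx":0,"wy":0,"wz":0},{"hand":-1,"dx":0,"dy":0,"dz":0,"wx":0,"wy":0,"wz":0}]'
python3 - <<'E'
from h import *
s=bot.read_state();print(s['position'],s['tcp_rot'].round(4),s['force'],s['opening'])
for n in('side','wrist'):
    p,d=vision.capture(n); cv2.imwrite(f'pics/{n}2.png',p[:,:,::-1]); np.save(f'pics/{n}2d.npy',d)
    print(proj(n,s['position']))
i=cv2.imread('pics/side2.png'); cv2.imwrite('pics/side2c.png',cv2.resize(i[170:300,250:420],(784,600),interpolation=cv2.INTER_CUBIC))
E
```

```text
time_s: 2.7
position: [0.5108, -0.077, 0.1275]
tcp_rot: [[-1.0, 0.025, -0.001], [0.025, 1.0, 0.001], [0.001, 0.001, -1.0]]
force: [-0.1, -1.1, 1.1]
opening: 0.447
[ 0.51078876 -0.07703177  0.12751465] [[-9.997e-01  2.530e-02 -1.400e-03]
 [ 2.530e-02  9.997e-01  8.000e-04]
 [ 1.400e-03  7.000e-04 -1.000e+00]] [-0.11459663 -1.12593514  1.08542292] 0.44708030172112995
[316.61559125 230.20618428]
[322.16885995 242.16003102]
```

View pics/side2c.png

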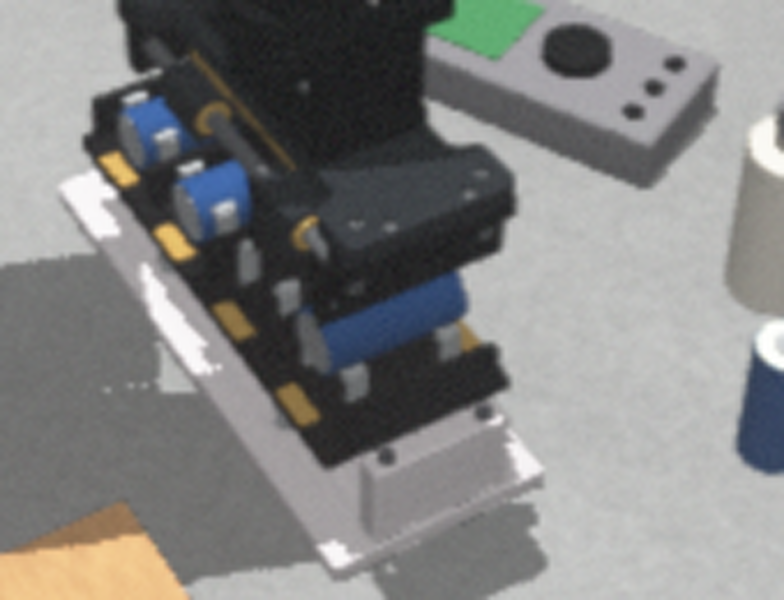

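View pics/wrist2.png

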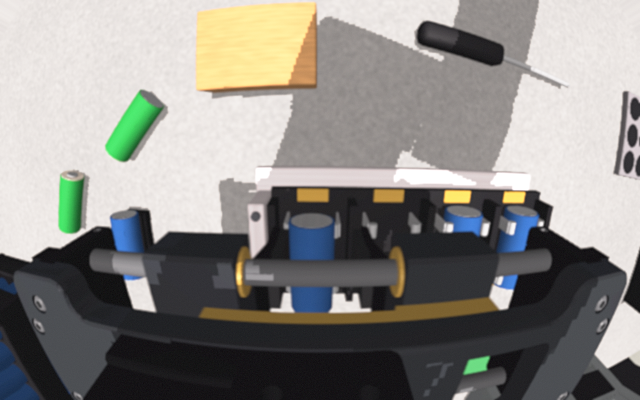

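```bash
python3 -m handwheel '[{"hand":-1,"dx":0.1,"dy":-0.55,"dz":-0.4,"wx":0,"wy":0,"wz":-0.008},{"hand":-1,"dx":0,"dy":0,"dz":0,"wx":0,"wy":0,"wz":0},{"hand":-1,"dx":0,"dy":0,"dz":0,"wx":0,"wy":0,"wz":0},{"hand":-1,"dx":0,"dy":0,"dz":0,"wx":0,"wy":0,"wz":0},{"hand":-1,"dx":0,"dy":0,"dz":0,"wx":0,"wy":0,"wz":0},{"hand":-1,"dx":0,"dy":0,"dz":0,"wx":0,"wy":0,"wz":0}]'
python3 - <<'E'
from h import *
s=bot.read_state();print(s['position'],s['force'],s['opening'])
n='wrist';cc=cal(n)
p,d=vision.capture(n); cv2.imwrite(f'pics/{n}3.png',p[:,:,::-1])
# project proud axis points
for x in(-.035,0.035):
  print(proj(n,np.array([.543+x,-.0835-.033*x,.095]),cc))
print(proj(n,np.array([.543-.035,-.0835+.033*.035-.016,.095]),cc),proj(n,np.array([.543-.035,-.0835+.033*.035+.016,.095]),cc), proj(n,s['position'],cc))
i=cv2.imread('pics/wrist3.png'); cv2.imwrite('pics/wrist3c.png',cv2.resize(i[160:320,230:430],(800,640)[:2],interpolation=cv2.INTER_CUBIC)[:600])
E
```

```text
time_s: 3.4
position: [0.5121, -0.0838, 0.1236]
tcp_rot: [[-0.999, 0.035, 0.0], [0.035, 0.999, 0.0], [-0.0, 0.0, -1.0]]
force: [-0.1, 0.5, -0.3]
opening: 0.003
[ 0.51207147 -0.08384516  0.12362148] [-0.06578749  0.48861858 -0.31256273] 0.003117941393384843
[322.72025056 221.2894046 ]
[322.6742857  307.67675754]
[298.58160572 222.0605875 ] [346.87157016 220.41627762] [320.74222861 245.08713181]
```

View pics/wrist3c.png

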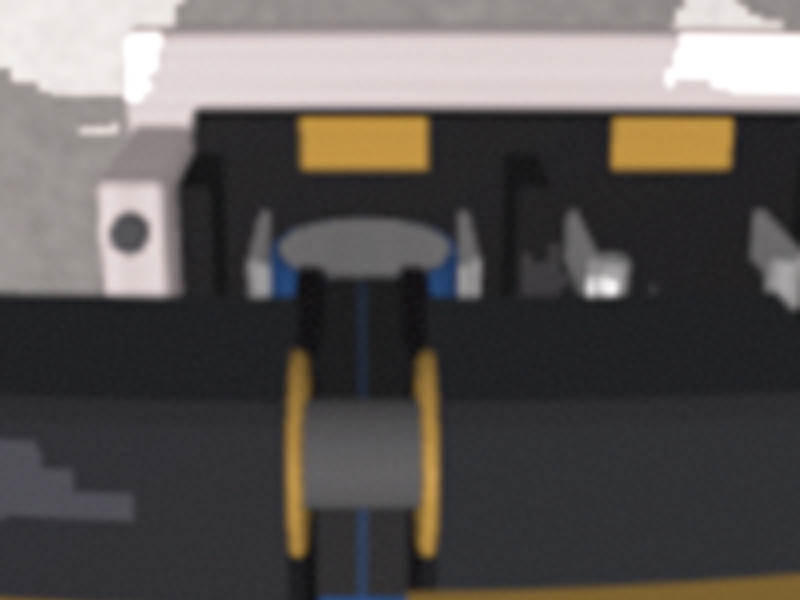

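```bash
python3 -m handwheel '[{"hand":-1,"dx":0,"dy":0.1,"dz":-0.6,"wx":0,"wy":0,"wz":0},{"hand":-1,"dx":0,"dy":0,"dz":-0.4,"wx":0,"wy":0,"wz":0},{"hand":-1,"dx":0,"dy":0,"dz":-0.3,"wx":0,"wy":0,"wz":0},{"hand":-1,"dx":0,"dy":0,"dz":-0.3,"wx":0,"wy":0,"wz":0}]'
python3 -m handwheel '[{"hand":-1,"dx":0,"dy":0,"dz":-0.3,"wx":0,"wy":0,"wz":0},{"hand":-1,"dx":0,"dy":0,"dz":-0.3,"wx":0,"wy":0,"wz":0}]'
```

```text
time_s: 3.85
position: [0.5117, -0.0827, 0.1073]
tcp_rot: [[-0.999, 0.035, -0.001], [0.035, 0.999, 0.0], [0.001, 0.0, -1.0]]
force: [-1.6, 1.4, 4.8]
opening: 0.012
time_s: 4.05
position: [0.5117, -0.0827, 0.1018]
tcp_rot: [[-0.999, 0.035, -0.001], [0.035, 0.999, 0.0], [0.001, 0.0, -1.0]]
force: [-2.8, -0.1, 7.7]
opening: 0.004
```

```bash
for k in 1; do python3 -m handwheel '[{"hand":-1,"dx":0,"dy":0,"dz":-0.2,"wx":0,"wy":0,"wz":0},{"hand":-1,"dx":0,"dy":0,"dz":0,"wx":0,"wy":0,"wz":0}]'; python3 -m handwheel '[{"hand":-1,"dx":0,"dy":0,"dz":-0.2,"wx":0,"wy":0,"wz":0}]';python3 -m handwheel '[{"hand":-1,"dx":0,"dy":0,"dz":-0.2,"wx":0,"wy":0,"wz":0}]'; done | grep -E "pos|force"
python3 - <<'E'
from h import *
n='side'
p,d=vision.capture(n); i=p[:,:,::-1]; cv2.imwrite('pics/s4.png',cv2.resize(i[170:300,250:420],(784,600),interpolation=cv2.INTER_CUBIC))
E
```

```text
position: [0.5117, -0.0827, 0.0998]
force: [-2.3, 1.3, 7.9]
position: [0.5117, -0.0828, 0.0982]
force: [-2.8, 1.3, 9.5]
position: [0.5117, -0.0828, 0.0962]
force: [-4.2, -0.6, 9.8]
```

View pics/s4.png

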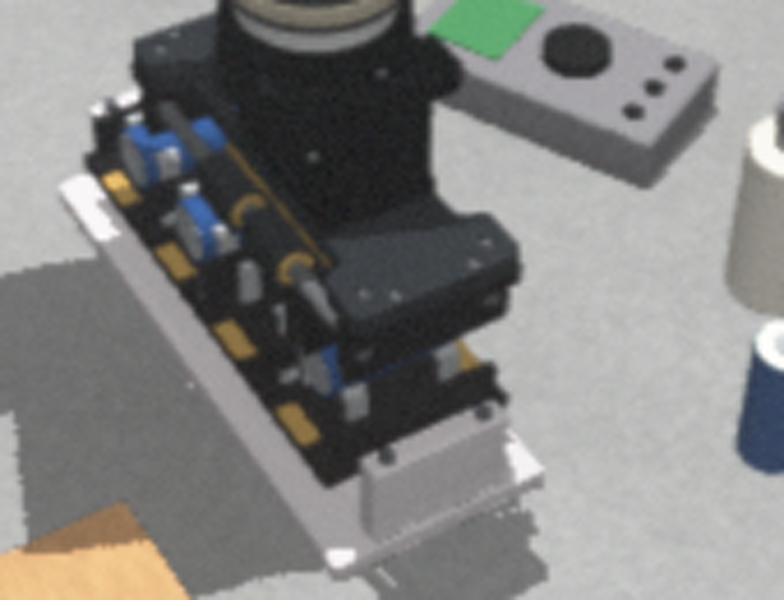

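```bash
for k in 1; do python3 -m handwheel '[{"hand":-1,"dx":0,"dy":0,"dz":-0.15,"wx":0,"wy":0,"wz":0}]'; python3 -m handwheel '[{"hand":-1,"dx":0,"dy":0,"dz":-0.15,"wx":0,"wy":0,"wz":0}]';python3 -m handwheel '[{"hand":-1,"dx":0,"dy":0,"dz":-0.15,"wx":0,"wy":0,"wz":0}]'; python3 -m handwheel '[{"hand":-1,"dx":0,"dy":0,"dz":-0.15,"wx":0,"wy":0,"wz":0}]'; done | grep -E "pos|force"
```

```text
position: [0.5116, -0.0828, 0.0948]
force: [-2.8, 1.0, 9.8]
position: [0.5116, -0.0828, 0.0933]
force: [-3.3, 0.1, 10.1]
position: [0.5114, -0.0828, 0.0918]
force: [-3.2, 0.5, 9.8]
position: [0.5111, -0.0827, 0.0903]
force: [-3.8, -0.2, 9.9]
```

```bash
for k in 1; do python3 -m handwheel '[{"hand":-1,"dx":0,"dy":0,"dz":-0.15,"wx":0,"wy":0,"wz":0}]'; python3 -m handwheel '[{"hand":-1,"dx":0,"dy":0,"dz":-0.15,"wx":0,"wy":0,"wz":0}]';python3 -m handwheel '[{"hand":-1,"dx":0,"dy":0,"dz":-0.15,"wx":0,"wy":0,"wz":0}]';  done | grep -E "pos|force"
python3 - <<'E'
from h import *
n='side'
p,d=vision.capture(n); i=p[:,:,::-1]; cv2.imwrite('pics/s5.png',cv2.resize(i[170:300,250:420],(784,600),interpolation=cv2.INTER_CUBIC))
E
```

```text
position: [0.5106, -0.0826, 0.0885]
force: [-4.8, -0.4, 6.1]
position: [0.5113, -0.0827, 0.0868]
force: [-3.5, 0.2, 5.4]
position: [0.5115, -0.0828, 0.0853]
force: [-2.2, 0.4, 6.4]
```

View pics/s5.png

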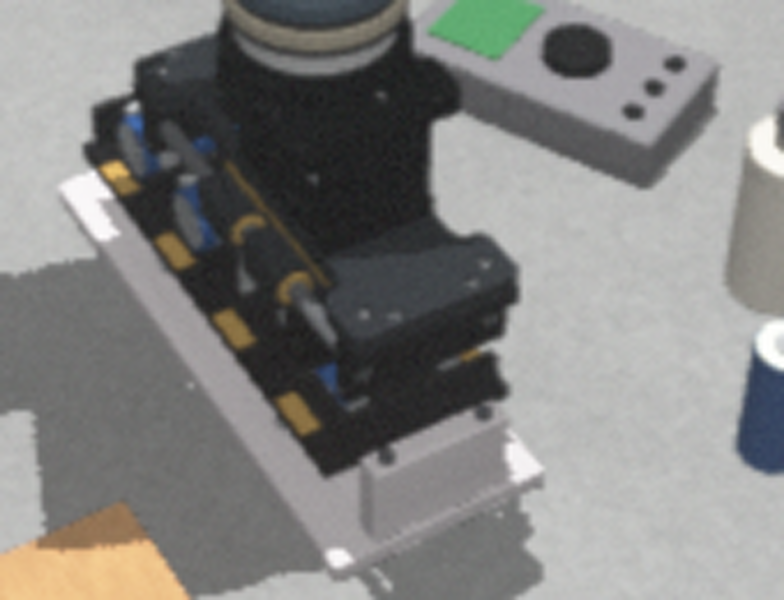

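```bash
python3 -m handwheel '[{"hand":-1,"dx":0,"dy":0,"dz":2,"wx":0,"wy":0,"wz":0},{"hand":-1,"dx":0,"dy":0,"dz":2.5,"wx":0,"wy":0,"wz":0},{"hand":-1,"dx":2.5,"dy":0,"dz":0,"wx":0,"wy":0,"wz":0},{"hand":-1,"dx":2.8,"dy":-0.1,"dz":0,"wx":0,"wy":0,"wz":0},{"hand":-1,"dx":0,"dy":0,"dz":0,"wx":0,"wy":0,"wz":0},{"hand":-1,"dx":0,"dy":0,"dz":0,"wx":0,"wy":0,"wz":0}]'
python3 - <<'E'
from h import *
n='side'
p,d=vision.capture(n); i=p[:,:,::-1]; cv2.imwrite('pics/s6.png',cv2.resize(i[170:300,250:420],(784,600),interpolation=cv2.INTER_CUBIC))
cc=cal('wrist');p,d=vision.capture('wrist');i=p[:,:,::-1]; cv2.imwrite('pics/w6.png',cv2.resize(i[150:320,220:430],(740,600),interpolation=cv2.INTER_CUBIC))
print(proj('wrist',bot.read_state()['position'],cc))
E
```

```text
time_s: 5.85
position: [0.565, -0.0837, 0.1295]
tcp_rot: [[-0.999, 0.034, -0.001], [0.034, 0.999, 0.0], [0.001, 0.0, -1.0]]
force: [-0.6, 0.0, 0.3]
opening: 0.002
[320.7861255  244.54546771]
```

View pics/s6.png

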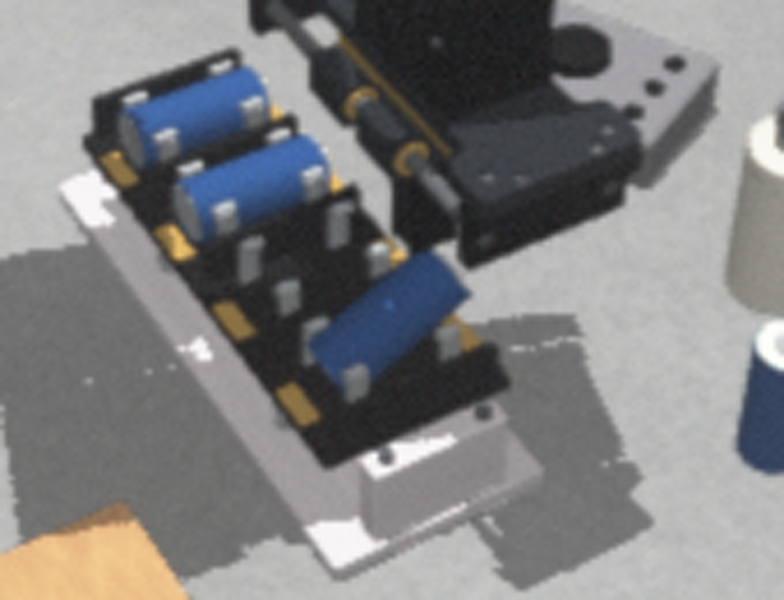

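View pics/w6.png

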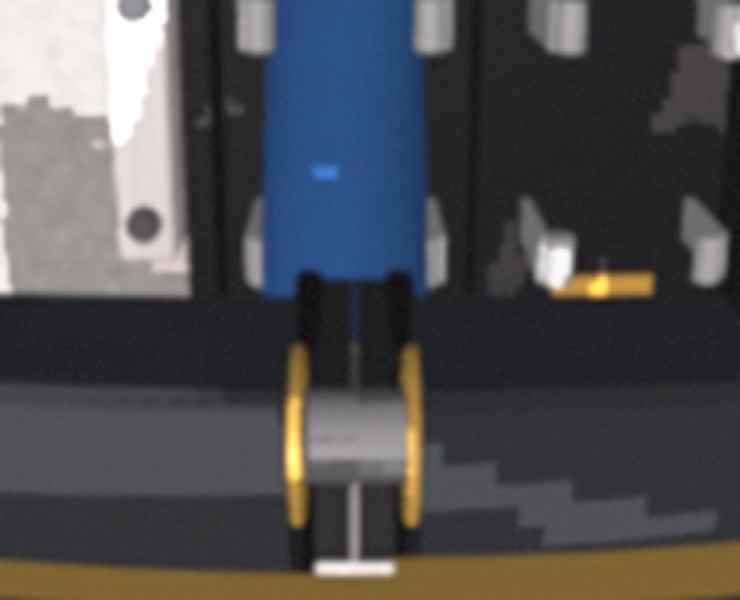

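```bash
python3 -m handwheel '[{"hand":-1,"dx":0,"dy":-0.15,"dz":-1,"wx":0,"wy":0,"wz":0},{"hand":-1,"dx":0,"dy":0,"dz":-0.5,"wx":0,"wy":0,"wz":0},{"hand":-1,"dx":0,"dy":0,"dz":-0.3,"wx":0,"wy":0,"wz":0}]';  for k in 1; do python3 -m handwheel '[{"hand":-1,"dx":0,"dy":0,"dz":-0.3,"wx":0,"wy":0,"wz":0}]'; python3 -m handwheel '[{"hand":-1,"dx":0,"dy":0,"dz":-0.3,"wx":0,"wy":0,"wz":0}]';python3 -m handwheel '[{"hand":-1,"dx":0,"dy":0,"dz":-0.3,"wx":0,"wy":0,"wz":0}]';  done | grep -E "pos|force"
```

```text
time_s: 6.25
position: [0.5669, -0.0859, 0.1123]
tcp_rot: [[-0.999, 0.036, 0.004], [0.036, 0.999, -0.001], [-0.004, -0.001, -1.0]]
force: [3.2, 0.4, 5.6]
opening: 0.0
position: [0.5671, -0.0858, 0.1098]
force: [2.4, 0.8, 5.9]
position: [0.5673, -0.0858, 0.1071]
force: [2.7, 0.3, 7.7]
position: [0.5674, -0.0858, 0.1044]
force: [3.2, 1.7, 8.3]
```

```bash
 for k in 1; do python3 -m handwheel '[{"hand":-1,"dx":0,"dy":0,"dz":-0.2,"wx":0,"wy":0,"wz":0}]'; python3 -m handwheel '[{"hand":-1,"dx":0,"dy":0,"dz":-0.2,"wx":0,"wy":0,"wz":0}]';python3 -m handwheel '[{"hand":-1,"dx":0,"dy":0,"dz":-0.2,"wx":0,"wy":0,"wz":0}]'; python3 -m handwheel '[{"hand":-1,"dx":0,"dy":0,"dz":-0.2,"wx":0,"wy":0,"wz":0}]'; done | grep -E "pos|force"
```

```text
position: [0.5675, -0.0858, 0.1024]
force: [3.4, 0.6, 9.7]
position: [0.5677, -0.0859, 0.1007]
force: [3.6, 1.5, 10.5]
position: [0.5679, -0.086, 0.0989]
force: [3.0, 0.9, 10.4]
position: [0.5683, -0.0862, 0.0971]
force: [4.2, 1.4, 11.6]
```

```bash
 for k in 1; do python3 -m handwheel '[{"hand":-1,"dx":0,"dy":0,"dz":-0.15,"wx":0,"wy":0,"wz":0}]'; python3 -m handwheel '[{"hand":-1,"dx":0,"dy":0,"dz":-0.15,"wx":0,"wy":0,"wz":0}]';python3 -m handwheel '[{"hand":-1,"dx":0,"dy":0,"dz":-0.15,"wx":0,"wy":0,"wz":0}]';  done | grep -E "pos|force"
python3 - <<'E'
from h import *
n='side'
p,d=vision.capture(n); i=p[:,:,::-1]; cv2.imwrite('pics/s7.png',cv2.resize(i[170:300,250:420],(784,600),interpolation=cv2.INTER_CUBIC))
C=cloud(n,d); i=np.ascontiguousarray(i).astype(int)
o=(i[...,2]>110)&(i[...,0]<90)&(i[...,2]-i[...,0]>60)&(np.abs(C-[.545,0,.045])<[.08,.14,.03]).all(-1)
k,l,st,ce=cv2.connectedComponentsWithStats(o.astype(np.uint8))
print([(C[l==j].mean(0).round(4).tolist(),st[j,4]) for j in range(1,k) if st[j,4]>8])
E
```

```text
position: [0.5688, -0.0864, 0.0957]
force: [3.3, 0.3, 10.3]
position: [0.5693, -0.0864, 0.0944]
force: [4.6, 1.3, 11.4]
position: [0.5699, -0.0866, 0.0931]
force: [5.1, 1.8, 11.4]
[([0.5068, 0.0966, 0.0425], np.int32(17)), ([0.5045, 0.0373, 0.0427], np.int32(20)), ([0.5026, -0.0233, 0.0426], np.int32(26)), ([0.5008, -0.0829, 0.0424], np.int32(28))]
```

View pics/s7.png

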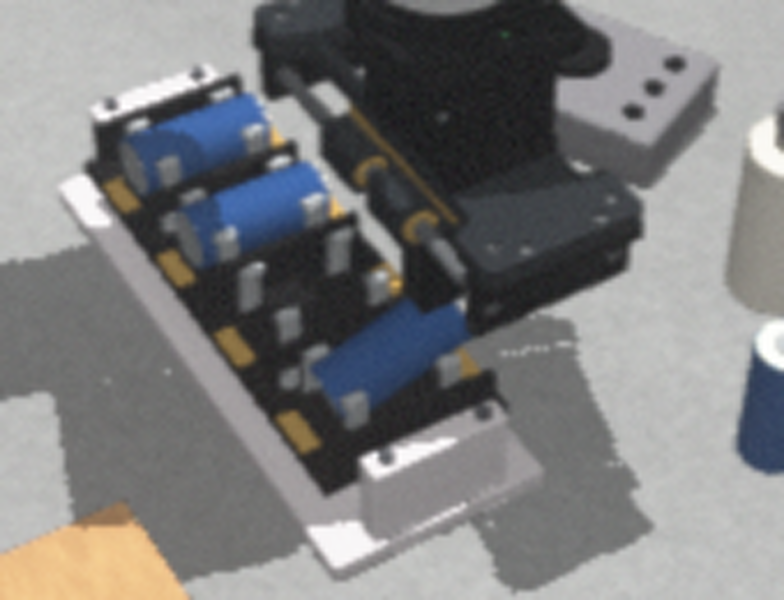

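```bash
 for k in 1; do python3 -m handwheel '[{"hand":-1,"dx":-0.1,"dy":0,"dz":-0.15,"wx":0,"wy":0,"wz":0}]'; python3 -m handwheel '[{"hand":-1,"dx":0,"dy":0,"dz":-0.15,"wx":0,"wy":0,"wz":0}]';python3 -m handwheel '[{"hand":-1,"dx":0,"dy":0,"dz":-0.15,"wx":0,"wy":0,"wz":0}]';  done | grep -E "pos|force"
```

```text
position: [0.5702, -0.0868, 0.092]
force: [8.6, 1.1, 11.4]
position: [0.5704, -0.0869, 0.0907]
force: [6.6, 1.0, 12.5]
position: [0.5707, -0.087, 0.0893]
force: [7.8, 0.5, 12.4]
```

```bash
 for k in 1; do python3 -m handwheel '[{"hand":-1,"dx":0.4,"dy":0,"dz":-0.1,"wx":0,"wy":0,"wz":0}]'; python3 -m handwheel '[{"hand":-1,"dx":0,"dy":0,"dz":-0.15,"wx":0,"wy":0,"wz":0}]';  done | grep -E "pos|force"
python3 - <<'E'
from h import *
n='side'
p,d=vision.capture(n); i=p[:,:,::-1]; cv2.imwrite('pics/s8.png',cv2.resize(i[170:300,250:420],(784,600),interpolation=cv2.INTER_CUBIC))
C=cloud(n,d); i=np.ascontiguousarray(i).astype(int)
o=(i[...,2]>110)&(i[...,0]<90)&(i[...,2]-i[...,0]>60)&(np.abs(C-[.545,0,.045])<[.08,.14,.03]).all(-1)
k,l,st,ce=cv2.connectedComponentsWithStats(o.astype(np.uint8))
print([(C[l==j].mean(0).round(4).tolist(),st[j,4]) for j in range(1,k) if st[j,4]>8])
E
```

```text
position: [0.5728, -0.0866, 0.0878]
force: [4.8, 0.8, 8.4]
position: [0.5712, -0.0863, 0.0853]
force: [4.7, 0.4, 11.0]
[([0.5071, 0.0968, 0.0552], np.int32(18)), ([0.5051, 0.0374, 0.055], np.int32(21)), ([0.5027, -0.0227, 0.0555], np.int32(25)), ([0.501, -0.0822, 0.0551], np.int32(31))]
```

View pics/s8.png

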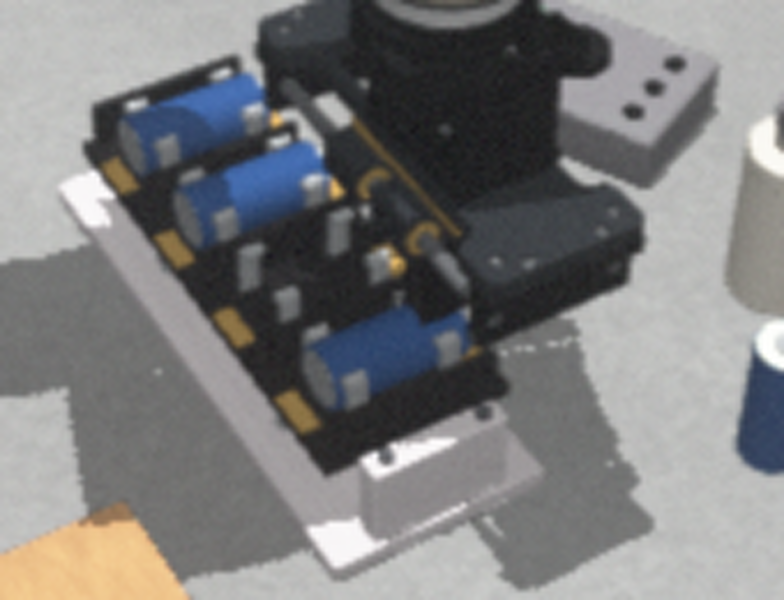

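```bash
python3 -m handwheel '[{"hand":-1,"dx":0,"dy":0,"dz":2,"wx":0,"wy":0,"wz":0},{"hand":-1,"dx":0,"dy":0,"dz":3,"wx":0,"wy":0,"wz":0},{"hand":0.6,"dx":0,"dy":-4.5,"dz":2.5,"wx":0,"wy":0,"wz":-0.02},{"hand":0.6,"dx":0,"dy":-4.5,"dz":0,"wx":0,"wy":0,"wz":-0.02},{"hand":0.6,"dx":0,"dy":-4.5,"dz":0,"wx":0,"wy":0,"wz":0},{"hand":0.6,"dx":0,"dy":-4.5,"dz":0,"wx":0,"wy":0,"wz":0},{"hand":0.6,"dx":-0.8,"dy":-1.5,"dz":-2,"wx":0,"wy":0,"wz":0},{"hand":0.6,"dx":0,"dy":0,"dz":0,"wx":0,"wy":0,"wz":0}]'
python3 - <<'E'
from fit import *
G={'seatA':(.55,.093,.076),'seatB':(.55,.032,.076),'proud':(.545,-.088,.076),'spare':(.56,-.28,.031)}
s=bot.read_state();print(s['position'],s['opening'])
for n in('top','side'):
    p,d=vision.capture(n);i=np.ascontiguousarray(p[:,:,::-1]);cv2.imwrite(f'pics/{n}9.png',i);C=cloud(n,d);m=blue(i)&(d>0.2)
    for k,g in G.items():
        sel=m&(np.abs(C-np.array(g))<[.06,.026,.025]).all(-1)
        if sel.sum()<60: continue
        c,a,t,L,e,N=fitcyl(C[sel],g); print(n,k,c.round(4),'yaw',a.round(2),'tilt',t.round(2),'L',L.round(4),e.round(4),N)
i=cv2.imread('pics/side9.png'); cv2.imwrite('pics/s9.png',cv2.resize(i[170:360,260:500],(760,600),interpolation=cv2.INTER_CUBIC))
cc=cal('wrist');p,d=vision.capture('wrist');i=p[:,:,::-1]; cv2.imwrite('pics/w9.png',i)
print(proj('wrist',bot.read_state()['position'],cc))
E
```

```text
time_s: 8.65
position: [0.5562, -0.2801, 0.1344]
tcp_rot: [[-0.997, 0.079, -0.008], [0.079, 0.997, 0.005], [0.008, 0.004, -1.0]]
force: [-1.4, -0.0, -0.2]
opening: 0.467
[ 0.55616639 -0.28009643  0.13438661] 0.4673798398156858
top seatA [0.5494 0.0969 0.0739] yaw -2.46 tilt -0.1 L 0.0622 0.0015 257
top seatB [0.547  0.0364 0.0738] yaw -1.24 tilt -0.07 L 0.0637 0.0015 266
top proud [ 0.5627 -0.0845  0.0738] yaw -2.55 tilt -1.81 L 0.0314 0.0015 114
side seatA [0.5486 0.0961 0.0749] yaw -1.98 tilt -0.16 L 0.0642 0.0012 259
side seatB [0.546  0.0358 0.0749] yaw -0.87 tilt -0.21 L 0.0638 0.0012 293
side proud [ 0.5463 -0.0842  0.0751] yaw -1.79 tilt 0.12 L 0.0642 0.0011 355
side spare [ 0.5576 -0.2825  0.0321] yaw -4.52 tilt -0.19 L 0.0649 0.0009 545
[321.40283327 247.02286448]
```

View pics/s9.png

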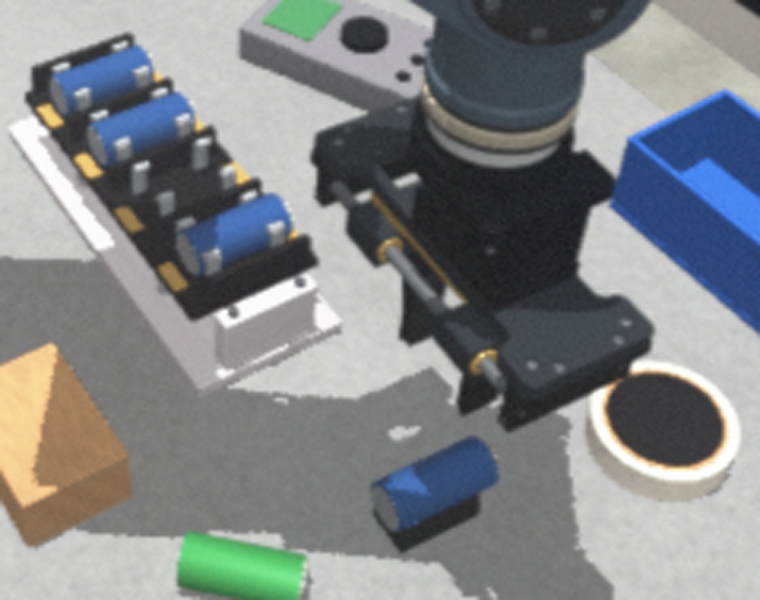

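View pics/w9.png

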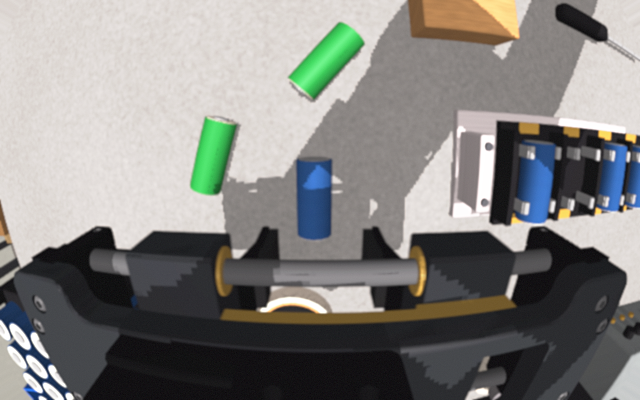

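```bash
python3 -m handwheel '[{"hand":0.6,"dx":0.2,"dy":-0.2,"dz":-3,"wx":0,"wy":0,"wz":0.005},{"hand":0.6,"dx":0,"dy":0,"dz":-2,"wx":0,"wy":0,"wz":0},{"hand":0.6,"dx":0,"dy":0,"dz":0,"wx":0,"wy":0,"wz":0},{"hand":0.6,"dx":0,"dy":0,"dz":0,"wx":0,"wy":0,"wz":0}]'
```

```text
time_s: 9.2
position: [0.5625, -0.2798, 0.0883]
tcp_rot: [[-0.998, 0.068, -0.0], [0.068, 0.998, 0.0], [0.0, 0.0, -1.0]]
force: [0.1, 0.5, -0.3]
opening: 0.794
```

```bash
python3 -m handwheel '[{"hand":0.6,"dx":-0.45,"dy":-0.25,"dz":-2,"wx":0,"wy":0,"wz":-0.005},{"hand":0.6,"dx":0,"dy":0,"dz":-2,"wx":0,"wy":0,"wz":0},{"hand":0.6,"dx":0,"dy":0,"dz":-1.5,"wx":0,"wy":0,"wz":0},{"hand":0.6,"dx":0,"dy":0,"dz":-0.8,"wx":0,"wy":0,"wz":0},{"hand":0.6,"dx":0,"dy":0,"dz":-0.5,"wx":0,"wy":0,"wz":0},{"hand":0.6,"dx":0,"dy":0,"dz":0,"wx":0,"wy":0,"wz":0},{"hand":0.6,"dx":0,"dy":0,"dz":0,"wx":0,"wy":0,"wz":0}]'
python3 - <<'E'
from h import *
n='side'
p,d=vision.capture(n); i=p[:,:,::-1]; cv2.imwrite('pics/s10.png',cv2.resize(i[260:380,330:480],(750,600),interpolation=cv2.INTER_CUBIC))
E
```

```text
time_s: 9.9
position: [0.5581, -0.2838, 0.0204]
tcp_rot: [[-0.997, 0.075, 0.001], [0.075, 0.997, -0.001], [-0.001, -0.001, -1.0]]
force: [1.0, -0.2, 0.1]
opening: 0.799
```

View pics/s10.png

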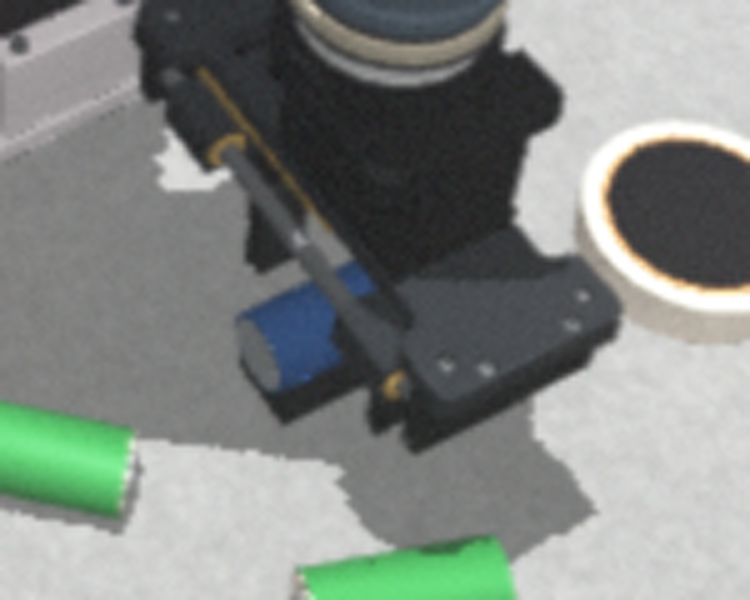

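```bash
python3 -m handwheel '[{"hand":-1,"dx":0,"dy":0.1,"dz":0,"wx":0,"wy":0,"wz":0},{"hand":-1,"dx":0,"dy":0,"dz":0,"wx":0,"wy":0,"wz":0},{"hand":-1,"dx":0,"dy":0,"dz":0,"wx":0,"wy":0,"wz":0},{"hand":-1,"dx":0,"dy":0,"dz":0,"wx":0,"wy":0,"wz":0},{"hand":-1,"dx":0,"dy":0,"dz":0,"wx":0,"wy":0,"wz":0},{"hand":-1,"dx":0,"dy":0,"dz":0,"wx":0,"wy":0,"wz":0},{"hand":-1,"dx":0,"dy":0,"dz":0,"wx":0,"wy":0,"wz":0},{"hand":-1,"dx":0,"dy":0,"dz":0,"wx":0,"wy":0,"wz":0}]'
python3 -m handwheel '[{"hand":-1,"dx":0,"dy":0,"dz":1,"wx":0,"wy":0,"wz":0},{"hand":-1,"dx":0,"dy":0,"dz":2.5,"wx":0,"wy":0,"wz":0},{"hand":-1,"dx":0,"dy":0,"dz":4,"wx":0,"wy":0,"wz":0},{"hand":-1,"dx":0,"dy":0,"dz":4,"wx":0,"wy":0,"wz":0},{"hand":-1,"dx":0,"dy":4,"dz":2,"wx":0,"wy":0,"wz":0.02},{"hand":-1,"dx":0,"dy":4.5,"dz":0,"wx":0,"wy":0,"wz":0.02},{"hand":-1,"dx":0,"dy":4.5,"dz":0,"wx":0,"wy":0,"wz":0},{"hand":-1,"dx":0,"dy":4.5,"dz":0,"wx":0,"wy":0,"wz":0},{"hand":-1,"dx":0,"dy":4.5,"dz":0,"wx":0,"wy":0,"wz":0},{"hand":-1,"dx":-1,"dy":3.5,"dz":0,"wx":0,"wy":0,"wz":0}]'
python3 -m handwheel '[{"hand":-1,"dx":0,"dy":0,"dz":0,"wx":0,"wy":0,"wz":0},{"hand":-1,"dx":0,"dy":0,"dz":0,"wx":0,"wy":0,"wz":0},{"hand":-1,"dx":0,"dy":0,"dz":0,"wx":0,"wy":0,"wz":0}]'
python3 - <<'E'
from fit import *
n='side'
p,d=vision.capture(n);i=np.ascontiguousarray(p[:,:,::-1]);C=cloud(n,d);m=blue(i)&(d>0.2)
cv2.imwrite('pics/s11.png',cv2.resize(i[140:300,240:450],(787,600),interpolation=cv2.INTER_CUBIC))
s=bot.read_state();P=s['position'];g=(P[0],P[1],P[2]+.011)
print(P)
sel=m&(np.abs(C-np.array(g))<[.06,.026,.028]).all(-1)
c,a,t,L,e,N=fitcyl(C[sel],g); print(n,c.round(4),'yaw',a.round(2),'tilt',t.round(2),'L',L.round(4),e.round(4),N)
cc=cal('wrist');p,d=vision.capture('wrist');i=p[:,:,::-1]; cv2.imwrite('pics/w11.png',i)
E
```

```text
time_s: 10.75
position: [0.5578, -0.2831, 0.0199]
tcp_rot: [[-0.997, 0.075, 0.0], [0.075, 0.997, -0.001], [-0.001, -0.001, -1.0]]
force: [-0.2, -1.8, -0.1]
opening: 0.361
time_s: 11.75
position: [0.5478, -0.0248, 0.1555]
tcp_rot: [[-0.999, 0.034, 0.001], [0.034, 0.999, 0.001], [-0.001, 0.001, -1.0]]
force: [0.8, -0.4, -1.5]
opening: 0.363
time_s: 12.05
position: [0.5481, -0.0282, 0.1552]
tcp_rot: [[-0.999, 0.035, 0.001], [0.035, 0.999, -0.0], [-0.001, -0.0, -1.0]]
force: [0.9, -0.9, -2.1]
opening: 0.357
[ 0.54815557 -0.02857708  0.15511475]
side [ 0.5283 -0.0269  0.1674] yaw -2.47 tilt -2.18 L 0.0272 0.001 188
```

View pics/s11.png

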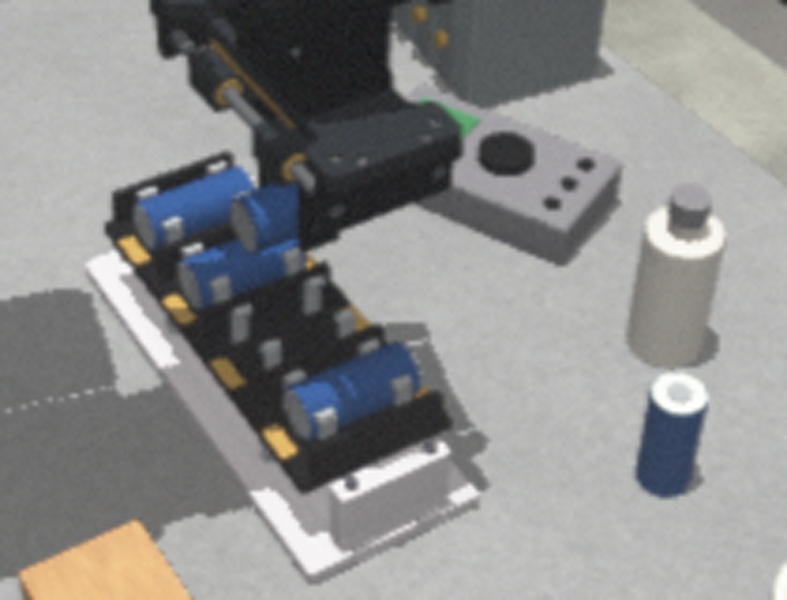

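View pics/w11.png

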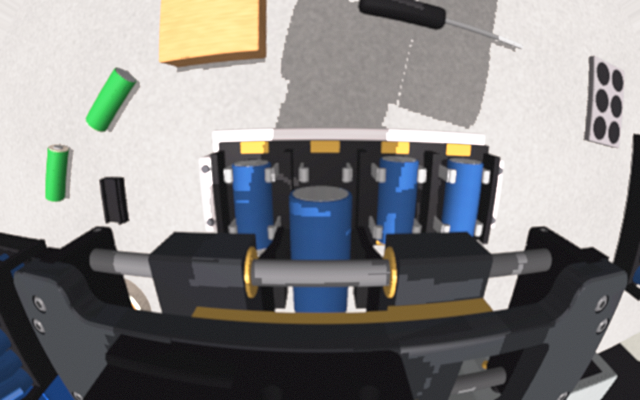

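```bash
python3 -m handwheel '[{"hand":-1,"dx":-0.3,"dy":0.3,"dz":-2,"wx":0,"wy":0,"wz":0},{"hand":-1,"dx":0,"dy":0,"dz":-2,"wx":0,"wy":0,"wz":0},{"hand":-1,"dx":0,"dy":0,"dz":-1.5,"wx":0,"wy":0,"wz":0},{"hand":-1,"dx":0,"dy":0,"dz":-0.3,"wx":0,"wy":0,"wz":0},{"hand":-1,"dx":0,"dy":0,"dz":0,"wx":0,"wy":0,"wz":0},{"hand":-1,"dx":0,"dy":0,"dz":0,"wx":0,"wy":0,"wz":0}]'
python3 - <<'E'
from fit import *
n='side'
p,d=vision.capture(n);i=np.ascontiguousarray(p[:,:,::-1]);C=cloud(n,d);m=blue(i)&(d>0.2)
cv2.imwrite('pics/s12.png',cv2.resize(i[140:300,240:450],(787,600),interpolation=cv2.INTER_CUBIC))
s=bot.read_state();P=s['position'];g=(P[0],P[1],P[2]+.011)
print(P)
sel=m&(np.abs(C-np.array(g))<[.06,.026,.017]).all(-1)
c,a,t,L,e,N=fitcyl(C[sel],g); print(n,c.round(4),'yaw',a.round(2),'tilt',t.round(2),'L',L.round(4),e.round(4),N)
cc=cal('wrist');p,d=vision.capture('wrist');i=p[:,:,::-1]; cv2.imwrite('pics/w12.png',cv2.resize(i[130:330,200:460],(780,600),interpolation=cv2.INTER_CUBIC))
E
```

```text
time_s: 12.75
position: [0.5453, -0.0253, 0.0974]
tcp_rot: [[-0.999, 0.036, 0.001], [0.036, 0.999, -0.0], [-0.001, -0.0, -1.0]]
force: [-0.5, 0.1, -0.7]
opening: 0.359
[ 0.54540361 -0.02509771  0.09763296]
side [ 0.5254 -0.024   0.1091] yaw -2.98 tilt -2.53 L 0.0256 0.0011 138
```

View pics/s12.png

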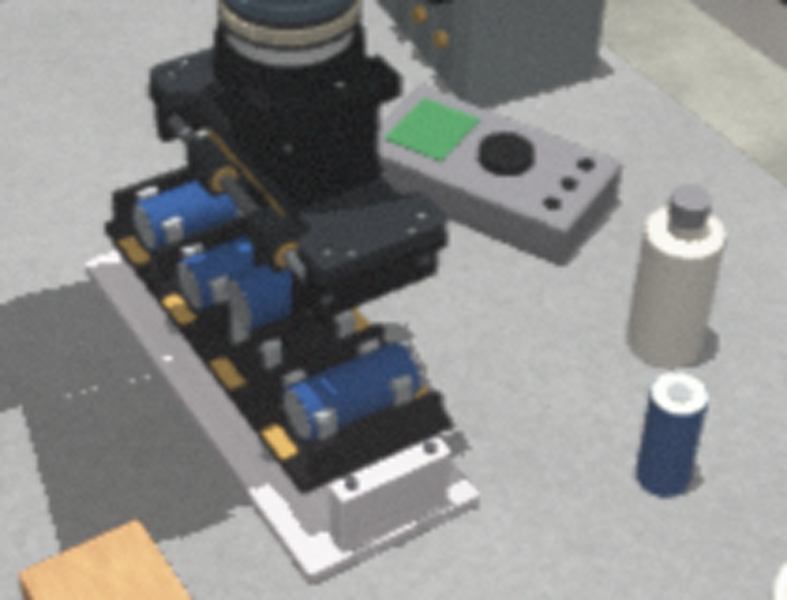

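View pics/w12.png

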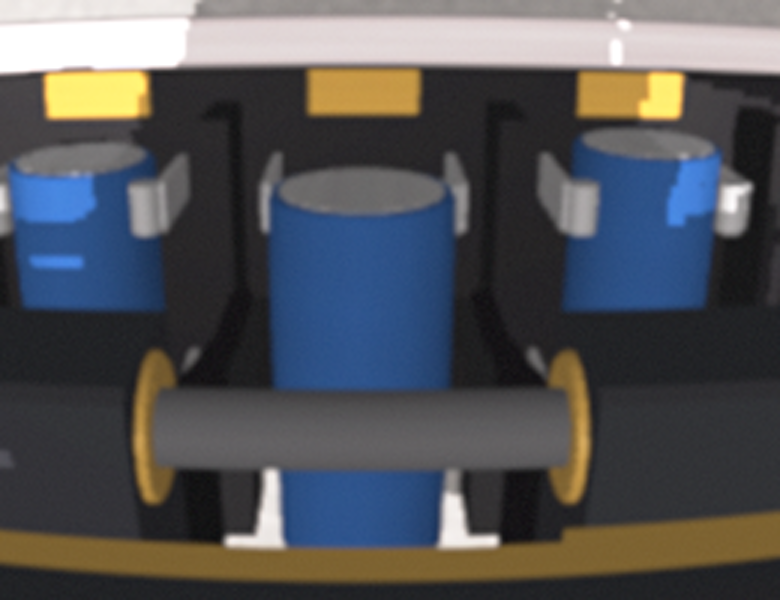

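```bash
python3 -m handwheel '[{"hand":-1,"dx":-0.15,"dy":0.05,"dz":-0.5,"wx":0,"wy":0,"wz":0},{"hand":-1,"dx":0,"dy":0,"dz":-0.4,"wx":0,"wy":0,"wz":0},{"hand":-1,"dx":0,"dy":0,"dz":-0.2,"wx":0,"wy":0,"wz":0},{"hand":-1,"dx":0,"dy":0,"dz":0,"wx":0,"wy":0,"wz":0}]'; python3 -m handwheel '[{"hand":-1,"dx":0,"dy":0,"dz":-0.15,"wx":0,"wy":0,"wz":0},{"hand":-1,"dx":0,"dy":0,"dz":-0.1,"wx":0,"wy":0,"wz":0},{"hand":-1,"dx":0,"dy":0,"dz":0,"wx":0,"wy":0,"wz":0}]'
```

```text
time_s: 13.25
position: [0.5428, -0.0239, 0.0854]
tcp_rot: [[-0.999, 0.035, -0.001], [0.035, 0.999, 0.0], [0.001, 0.0, -1.0]]
force: [-0.5, 0.9, -2.0]
opening: 0.361
time_s: 13.55
position: [0.5432, -0.0242, 0.0833]
tcp_rot: [[-0.999, 0.035, 0.0], [0.035, 0.999, -0.0], [-0.0, -0.0, -1.0]]
force: [0.4, -0.4, -1.4]
opening: 0.358
```

```bash
python3 -m handwheel '[{"hand":-1,"dx":0,"dy":0,"dz":-0.1,"wx":0,"wy":0,"wz":0},{"hand":-1,"dx":0,"dy":0,"dz":0,"wx":0,"wy":0,"wz":0}]'; python3 -m handwheel '[{"hand":0,"dx":0,"dy":0,"dz":0,"wx":0,"wy":0,"wz":0},{"hand":0,"dx":0,"dy":0,"dz":0,"wx":0,"wy":0,"wz":0},{"hand":0,"dx":0,"dy":0,"dz":0,"wx":0,"wy":0,"wz":0},{"hand":0,"dx":0,"dy":0,"dz":0,"wx":0,"wy":0,"wz":0}]'
python3 - <<'E'
from fit import *
cc=cal('wrist');p,d=vision.capture('wrist');i=p[:,:,::-1]; cv2.imwrite('pics/w13.png',cv2.resize(i[130:330,200:460],(780,600),interpolation=cv2.INTER_CUBIC))
E
```

```text
time_s: 13.75
position: [0.5434, -0.0245, 0.0826]
tcp_rot: [[-0.999, 0.035, 0.001], [0.035, 0.999, -0.001], [-0.001, -0.001, -1.0]]
force: [-0.5, -3.2, 0.3]
opening: 0.357
time_s: 14.15
position: [0.543, -0.0238, 0.0823]
tcp_rot: [[-0.999, 0.035, -0.0], [0.035, 0.999, 0.0], [0.0, 0.0, -1.0]]
force: [-0.4, 0.1, -0.3]
opening: 0.497
```

View pics/w13.png

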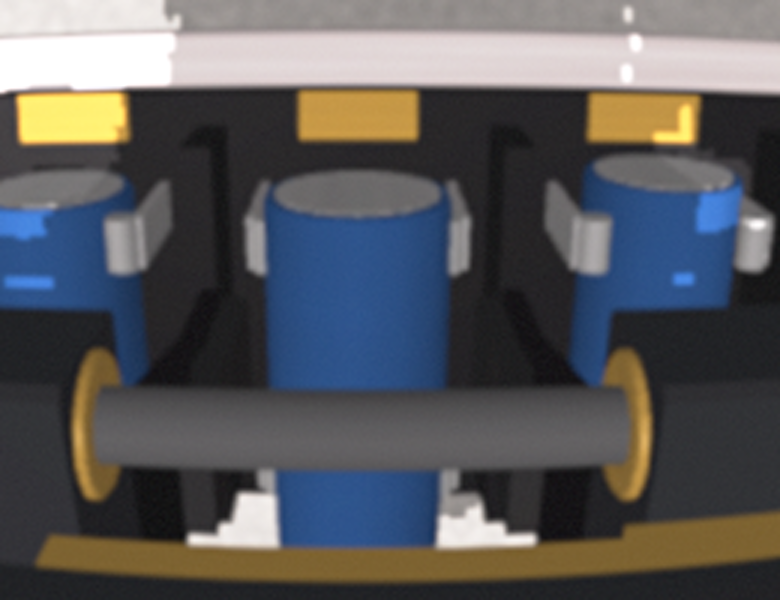

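```bash
python3 -m handwheel '[{"hand":0,"dx":0,"dy":0,"dz":1.5,"wx":0,"wy":0,"wz":0},{"hand":0,"dx":0,"dy":0,"dz":2,"wx":0,"wy":0,"wz":0},{"hand":-1,"dx":0,"dy":0,"dz":1.2,"wx":0,"wy":0,"wz":0},{"hand":-1,"dx":-1.5,"dy":0.05,"dz":0,"wx":0,"wy":0,"wz":0},{"hand":-1,"dx":-1.6,"dy":0.05,"dz":0,"wx":0,"wy":0,"wz":0},{"hand":-1,"dx":0,"dy":0,"dz":0,"wx":0,"wy":0,"wz":0},{"hand":-1,"dx":0,"dy":0,"dz":0,"wx":0,"wy":0,"wz":0},{"hand":-1,"dx":0,"dy":0,"dz":0,"wx":0,"wy":0,"wz":0},{"hand":-1,"dx":0,"dy":0,"dz":0,"wx":0,"wy":0,"wz":0}]'
python3 - <<'E'
from fit import *
n='side'
p,d=vision.capture(n);i=np.ascontiguousarray(p[:,:,::-1]);C=cloud(n,d);m=blue(i)&(d>0.2)
cv2.imwrite('pics/s14.png',cv2.resize(i[140:300,240:450],(787,600),interpolation=cv2.INTER_CUBIC))
g=(.544,-.024,.094)
sel=m&(np.abs(C-np.array(g))<[.06,.024,.017]).all(-1)
c,a,t,L,e,N=fitcyl(C[sel],g); print(n,c.round(4),'yaw',a.round(2),'tilt',t.round(2),'L',L.round(4),e.round(4),N)
cc=cal('wrist');p,d=vision.capture('wrist');i=p[:,:,::-1]; cv2.imwrite('pics/w14.png',cv2.resize(i[130:330,200:460],(780,600),interpolation=cv2.INTER_CUBIC))
E
```

```text
time_s: 15.1
position: [0.5131, -0.0232, 0.1293]
tcp_rot: [[-0.999, 0.035, 0.001], [0.035, 0.999, -0.0], [-0.001, -0.0, -1.0]]
force: [0.2, 0.2, -0.1]
opening: 0.02
side [ 0.5433 -0.0239  0.0946] yaw -1.89 tilt 0.29 L 0.0629 0.0011 315
```

View pics/s14.png

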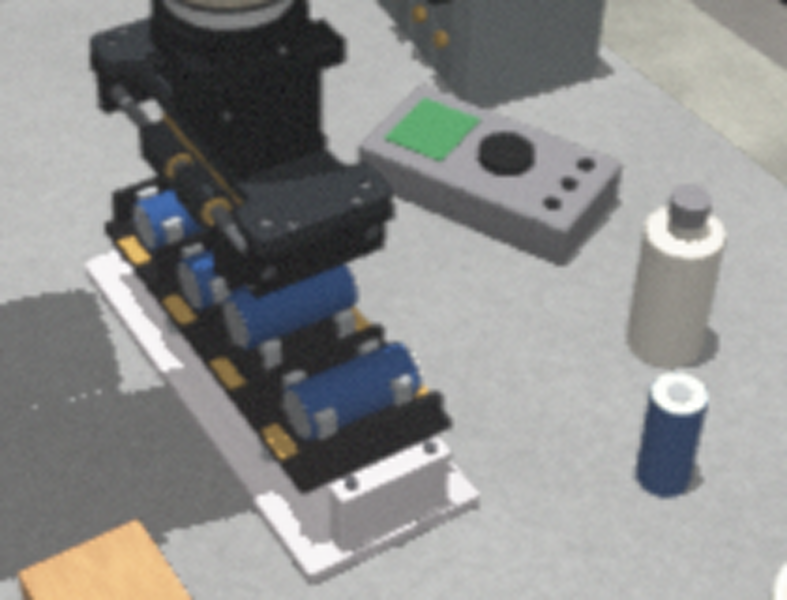

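View pics/w14.png

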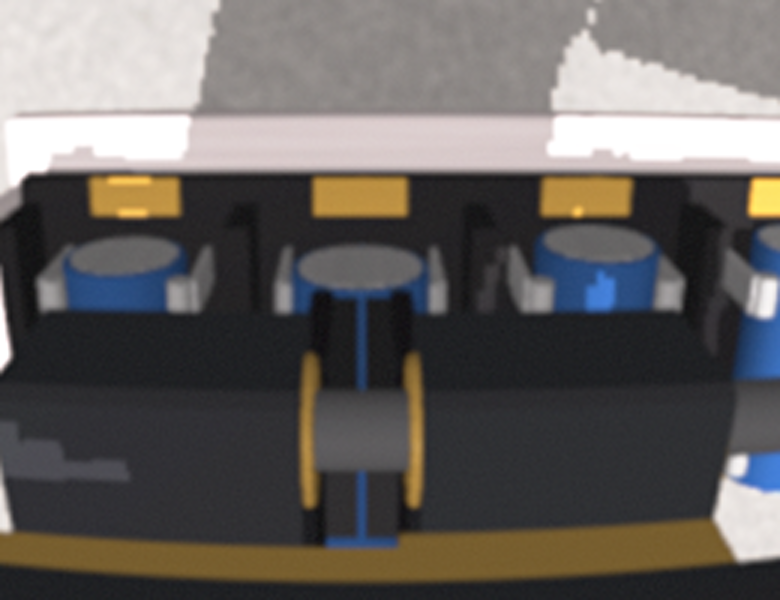

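Cell lies level at (.5433, -.0239, .0946), and the tip is centred over it. I'll press the near end.

```bash
python3 -m handwheel '[{"hand":-1,"dx":-0.1,"dy":0,"dz":-1,"wx":0,"wy":0,"wz":0},{"hand":-1,"dx":0,"dy":0,"dz":-0.5,"wx":0,"wy":0,"wz":0},{"hand":-1,"dx":0,"dy":0,"dz":-0.4,"wx":0,"wy":0,"wz":0}]'; for k in 1; do python3 -m handwheel '[{"hand":-1,"dx":0,"dy":0,"dz":-0.3,"wx":0,"wy":0,"wz":0}]'; python3 -m handwheel '[{"hand":-1,"dx":0,"dy":0,"dz":-0.3,"wx":0,"wy":0,"wz":0}]'; python3 -m handwheel '[{"hand":-1,"dx":0,"dy":0,"dz":-0.3,"wx":0,"wy":0,"wz":0}]'; python3 -m handwheel '[{"hand":-1,"dx":0,"dy":0,"dz":-0.3,"wx":0,"wy":0,"wz":0}]'; done | grep -E "pos|force"
```

```text
time_s: 15.5
position: [0.5105, -0.0229, 0.1094]
tcp_rot: [[-0.999, 0.035, -0.002], [0.035, 0.999, 0.0], [0.002, 0.0, -1.0]]
force: [-1.1, -0.5, 4.6]
opening: 0.007
position: [0.5105, -0.0229, 0.1068]
force: [-1.6, 1.0, 5.1]
position: [0.5105, -0.0229, 0.1042]
force: [-2.0, -0.8, 5.2]
position: [0.5105, -0.0229, 0.1014]
force: [-3.2, 0.6, 7.4]
position: [0.5105, -0.0229, 0.0986]
force: [-3.7, 1.0, 7.5]
```

```bash
for k in 1; do python3 -m handwheel '[{"hand":-1,"dx":0,"dy":0,"dz":-0.2,"wx":0,"wy":0,"wz":0}]'; python3 -m handwheel '[{"hand":-1,"dx":0,"dy":0,"dz":-0.2,"wx":0,"wy":0,"wz":0}]'; python3 -m handwheel '[{"hand":-1,"dx":0,"dy":0,"dz":-0.2,"wx":0,"wy":0,"wz":0}]'; python3 -m handwheel '[{"hand":-1,"dx":0,"dy":0,"dz":-0.2,"wx":0,"wy":0,"wz":0}]'; done | grep -E "pos|force"
```

```text
position: [0.5105, -0.0229, 0.0966]
force: [-3.5, 1.2, 8.1]
position: [0.5105, -0.023, 0.0948]
force: [-3.8, 0.2, 8.5]
position: [0.5105, -0.023, 0.0929]
force: [-3.8, -0.1, 9.1]
position: [0.5104, -0.0229, 0.0909]
force: [-3.0, 0.7, 9.7]
```

```bash
for k in 1; do python3 -m handwheel '[{"hand":-1,"dx":0,"dy":0,"dz":-0.2,"wx":0,"wy":0,"wz":0}]'; python3 -m handwheel '[{"hand":-1,"dx":0,"dy":0,"dz":-0.15,"wx":0,"wy":0,"wz":0}]'; python3 -m handwheel '[{"hand":-1,"dx":0,"dy":0,"dz":-0.15,"wx":0,"wy":0,"wz":0}]';  done | grep -E "pos|force"
cat > bed.py <<'E'
from h import *
n='side'
p,d=vision.capture(n); i=p[:,:,::-1]; import sys; cv2.imwrite(sys.argv[1],cv2.resize(i[140:300,240:450],(787,600),interpolation=cv2.INTER_CUBIC))
C=cloud(n,d); i=np.ascontiguousarray(i).astype(int)
o=(i[...,2]>110)&(i[...,0]<90)&(i[...,2]-i[...,0]>60)&(np.abs(C-[.545,0,.045])<[.08,.14,.03]).all(-1)
k,l,st,ce=cv2.connectedComponentsWithStats(o.astype(np.uint8))
print([(C[l==j].mean(0).round(4).tolist(),st[j,4]) for j in range(1,k) if st[j,4]>8])
E
python3 bed.py pics/s15.png
```

```text
position: [0.5102, -0.0229, 0.0889]
force: [-4.2, 0.9, 8.5]
position: [0.5098, -0.0228, 0.0872]
force: [-4.3, 0.0, 6.7]
position: [0.5105, -0.0229, 0.0856]
force: [-4.0, 0.9, 7.0]
[([0.5068, 0.0961, 0.0558], np.int32(18)), ([0.5045, 0.0363, 0.0559], np.int32(20)), ([0.5029, -0.0219, 0.055], np.int32(26)), ([0.5007, -0.0825, 0.0554], np.int32(26))]
```

View pics/s15.png

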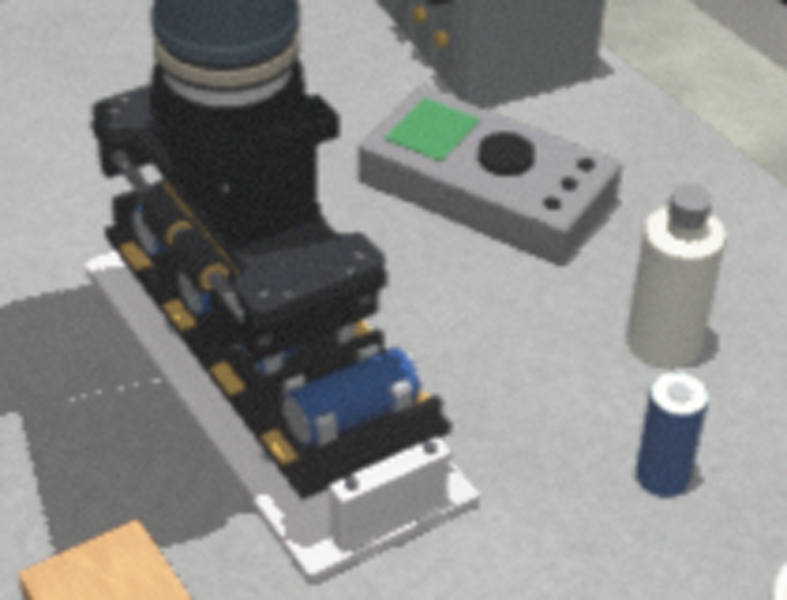

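```bash
python3 -m handwheel '[{"hand":-1,"dx":0,"dy":0,"dz":2,"wx":0,"wy":0,"wz":0},{"hand":-1,"dx":0,"dy":0,"dz":2.5,"wx":0,"wy":0,"wz":0},{"hand":-1,"dx":2.5,"dy":-0.1,"dz":0,"wx":0,"wy":0,"wz":0},{"hand":-1,"dx":2.8,"dy":-0.1,"dz":0,"wx":0,"wy":0,"wz":0},{"hand":-1,"dx":0,"dy":0,"dz":0,"wx":0,"wy":0,"wz":0},{"hand":-1,"dx":0,"dy":0,"dz":0,"wx":0,"wy":0,"wz":0}]'
python3 bed.py pics/s16.png
python3 - <<'E'
from h import *
cc=cal('wrist');p,d=vision.capture('wrist');i=p[:,:,::-1]; cv2.imwrite('pics/w16.png',cv2.resize(i[150:320,220:430],(740,600),interpolation=cv2.INTER_CUBIC))
E
```

```text
time_s: 17.25
position: [0.5642, -0.025, 0.1299]
tcp_rot: [[-0.999, 0.035, -0.0], [0.035, 0.999, 0.0], [0.0, 0.0, -1.0]]
force: [-0.1, 0.1, -0.6]
opening: 0.006
[([0.5046, 0.0371, 0.0595], np.int32(20)), ([0.5026, -0.0224, 0.0595], np.int32(23))]
```

View pics/s16.png

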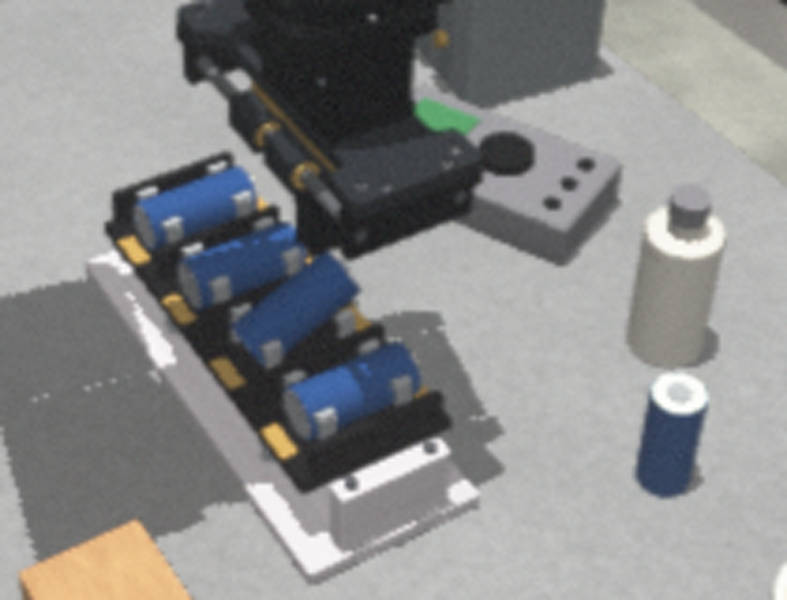

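View pics/w16.png

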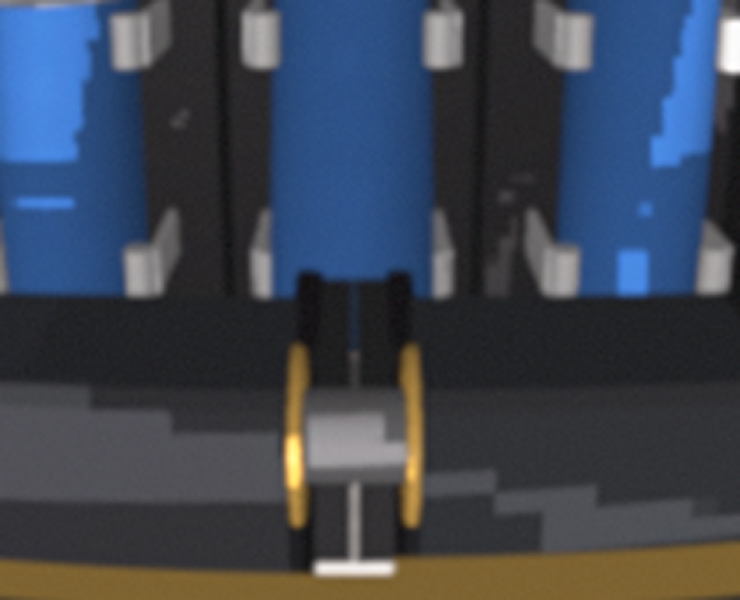

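```bash
python3 -m handwheel '[{"hand":-1,"dx":0,"dy":0,"dz":-1,"wx":0,"wy":0,"wz":0},{"hand":-1,"dx":0,"dy":0,"dz":-0.5,"wx":0,"wy":0,"wz":0},{"hand":-1,"dx":0,"dy":0,"dz":-0.3,"wx":0,"wy":0,"wz":0}]'; for k in 1; do python3 -m handwheel '[{"hand":-1,"dx":0,"dy":0,"dz":-0.3,"wx":0,"wy":0,"wz":0}]'; python3 -m handwheel '[{"hand":-1,"dx":0.05,"dy":0,"dz":-0.3,"wx":0,"wy":0,"wz":0}]'; python3 -m handwheel '[{"hand":-1,"dx":0.05,"dy":0,"dz":-0.3,"wx":0,"wy":0,"wz":0}]'; python3 -m handwheel '[{"hand":-1,"dx":0.05,"dy":0,"dz":-0.2,"wx":0,"wy":0,"wz":0}]'; python3 -m handwheel '[{"hand":-1,"dx":0.05,"dy":0,"dz":-0.2,"wx":0,"wy":0,"wz":0}]'; done | grep -E "pos|force"
```

```text
time_s: 17.65
position: [0.5635, -0.0249, 0.1117]
tcp_rot: [[-0.999, 0.035, -0.001], [0.035, 0.999, 0.0], [0.001, 0.0, -1.0]]
force: [-0.4, 2.0, 4.0]
opening: 0.006
position: [0.5637, -0.0249, 0.1092]
force: [-1.6, 0.4, 4.4]
position: [0.5639, -0.0249, 0.1064]
force: [-2.5, -0.3, 6.1]
position: [0.5642, -0.0249, 0.1035]
force: [-2.8, 0.4, 6.9]
position: [0.5649, -0.025, 0.1015]
force: [-2.2, -0.3, 6.1]
position: [0.566, -0.0251, 0.0998]
force: [-1.5, -0.6, 7.1]
```

```bash
for k in 1; do python3 -m handwheel '[{"hand":-1,"dx":0,"dy":0,"dz":-0.2,"wx":0,"wy":0,"wz":0}]'; python3 -m handwheel '[{"hand":-1,"dx":0,"dy":0,"dz":-0.2,"wx":0,"wy":0,"wz":0}]'; python3 -m handwheel '[{"hand":-1,"dx":0,"dy":0,"dz":-0.2,"wx":0,"wy":0,"wz":0}]'; python3 -m handwheel '[{"hand":-1,"dx":0,"dy":0,"dz":-0.2,"wx":0,"wy":0,"wz":0}]'; done | grep -E "pos|force"; python3 bed.py pics/s17.png
```

```text
position: [0.5669, -0.0252, 0.0981]
force: [-1.2, 1.0, 7.4]
position: [0.5675, -0.0253, 0.0963]
force: [0.2, 0.5, 6.9]
position: [0.568, -0.0254, 0.0945]
force: [1.2, 1.7, 6.8]
position: [0.5686, -0.0255, 0.0927]
force: [1.9, 1.8, 7.5]
[([0.507, 0.0975, 0.0469], np.int32(18)), ([0.5048, 0.0374, 0.0475], np.int32(21)), ([0.5025, -0.0227, 0.0472], np.int32(25))]
```

View pics/s17.png

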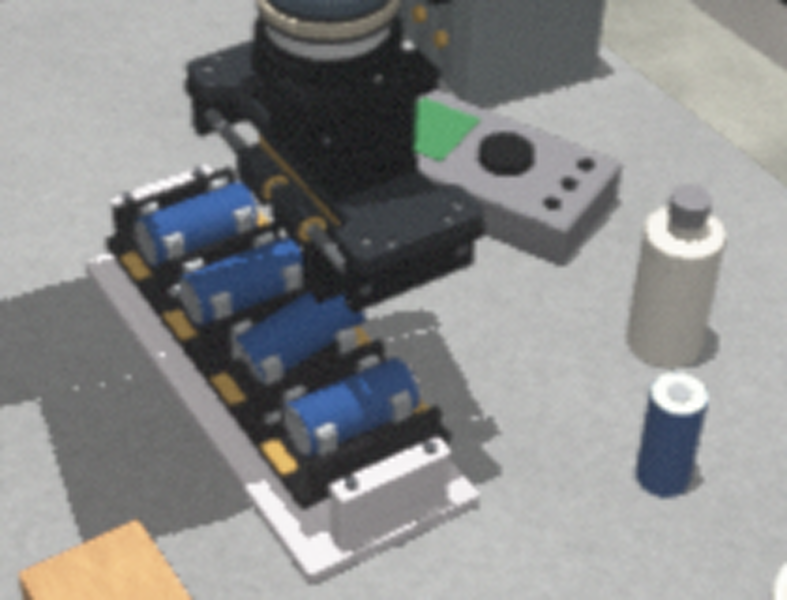

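```bash
for k in 1; do python3 -m handwheel '[{"hand":-1,"dx":0,"dy":0,"dz":-0.2,"wx":0,"wy":0,"wz":0}]'; python3 -m handwheel '[{"hand":-1,"dx":0,"dy":0,"dz":-0.2,"wx":0,"wy":0,"wz":0}]'; python3 -m handwheel '[{"hand":-1,"dx":0,"dy":0,"dz":-0.2,"wx":0,"wy":0,"wz":0}]'; done | grep -E "pos|force"; python3 bed.py pics/s18.png
```

```text
position: [0.5696, -0.0257, 0.091]
force: [3.0, 1.2, 7.5]
position: [0.5695, -0.0257, 0.0888]
force: [2.1, 0.2, 2.6]
position: [0.5683, -0.0256, 0.0862]
force: [2.0, -1.1, 4.9]
[([0.5064, 0.096, 0.0565], np.int32(17)), ([0.5049, 0.0375, 0.0554], np.int32(20)), ([0.5027, -0.0226, 0.0559], np.int32(24))]
```

View pics/s18.png

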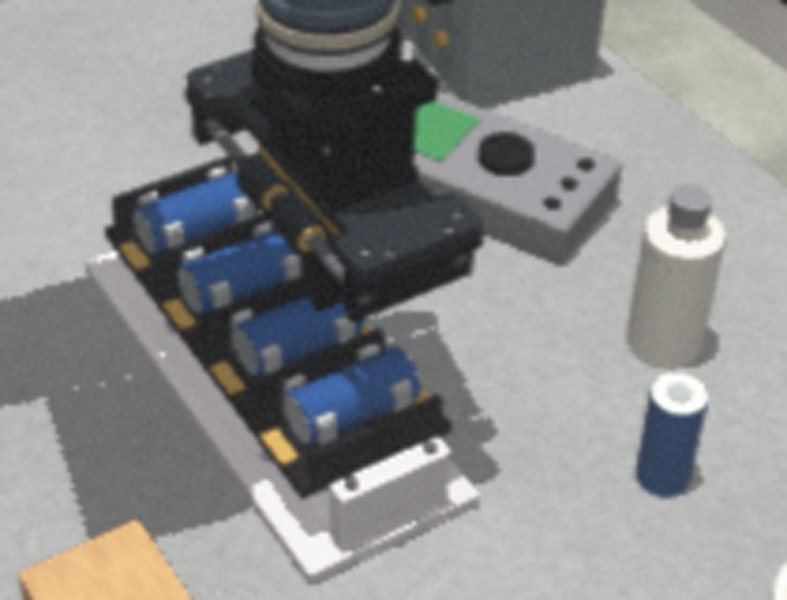

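Snapped. Now lift well clear, then check everything, including the button ends from the far side.

```bash
python3 -m handwheel '[{"hand":-1,"dx":0,"dy":0,"dz":2,"wx":0,"wy":0,"wz":0},{"hand":-1,"dx":0,"dy":0,"dz":4,"wx":0,"wy":0,"wz":0},{"hand":-1,"dx":2,"dy":0,"dz":4,"wx":0,"wy":0,"wz":0},{"hand":-1,"dx":4,"dy":0,"dz":3,"wx":0,"wy":0,"wz":0},{"hand":-1,"dx":4,"dy":0,"dz":2,"wx":0,"wy":0.1,"wz":0},{"hand":-1,"dx":4,"dy":0,"dz":0,"wx":0,"wy":0.14,"wz":0},{"hand":-1,"dx":4,"dy":0,"dz":0,"wx":0,"wy":0.14,"wz":0},{"hand":-1,"dx":3,"dy":0,"dz":0,"wx":0,"wy":0.14,"wz":0},{"hand":-1,"dx":2,"dy":0,"dz":0,"wx":0,"wy":0.14,"wz":0},{"hand":-1,"dx":0,"dy":0,"dz":0,"wx":0,"wy":0.14,"wz":0}]'
python3 - <<'E'
from fit import *
G={'seatA':(.55,.093,.076),'seatB':(.55,.032,.076),'spare':(.545,-.024,.076),'proud':(.545,-.088,.076)}
for n in('top','side'):
    p,d=vision.capture(n);i=np.ascontiguousarray(p[:,:,::-1]);cv2.imwrite(f'pics/{n}19.png',i);C=cloud(n,d);m=blue(i)&(d>0.2)
    for k,g in G.items():
        sel=m&(np.abs(C-np.array(g))<[.06,.026,.025]).all(-1)
        if sel.sum()<60: continue
        c,a,t,L,e,N=fitcyl(C[sel],g); print(n,k,c.round(4),'yaw',a.round(2),'tilt',t.round(2),'L',L.round(4),N)
p,d=vision.capture('wrist'); cv2.imwrite('pics/w19.png',p[:,:,::-1])
i=cv2.imread('pics/side19.png');cv2.imwrite('pics/s19.png',cv2.resize(i[130:340,230:500],(771,600),interpolation=cv2.INTER_CUBIC))
E
python3 bed.py pics/s19b.png
```

```text
time_s: 19.95
position: [0.7617, -0.027, 0.2307]
tcp_rot: [[-0.782, 0.024, -0.623], [0.031, 1.0, -0.001], [0.623, -0.021, -0.782]]
force: [43.4, -9.3, -8.3]
opening: 0.007
top seatA [0.5371 0.0963 0.0736] yaw -1.73 tilt 0.55 L 0.0373 166
top seatB [0.5318 0.037  0.0741] yaw -1.03 tilt 0.04 L 0.0338 144
top spare [ 0.5329 -0.0228  0.0738] yaw -0.79 tilt 2.47 L 0.0282 107
top proud [ 0.5467 -0.0834  0.0739] yaw -1.32 tilt 0.29 L 0.0634 271
side seatA [0.5482 0.0959 0.0748] yaw -2.53 tilt 0.31 L 0.0617 248
side seatB [0.5458 0.0361 0.075 ] yaw -1.58 tilt -0.24 L 0.0627 298
side spare [ 0.5487 -0.0241  0.0749] yaw -3.11 tilt -0.42 L 0.0639 320
side proud [ 0.5467 -0.0842  0.0748] yaw -2.49 tilt -0.04 L 0.0643 359
[([0.5069, 0.0958, 0.06], np.int32(15)), ([0.4991, -0.0223, 0.0587], np.int32(9))]
```

View pics/s19.png

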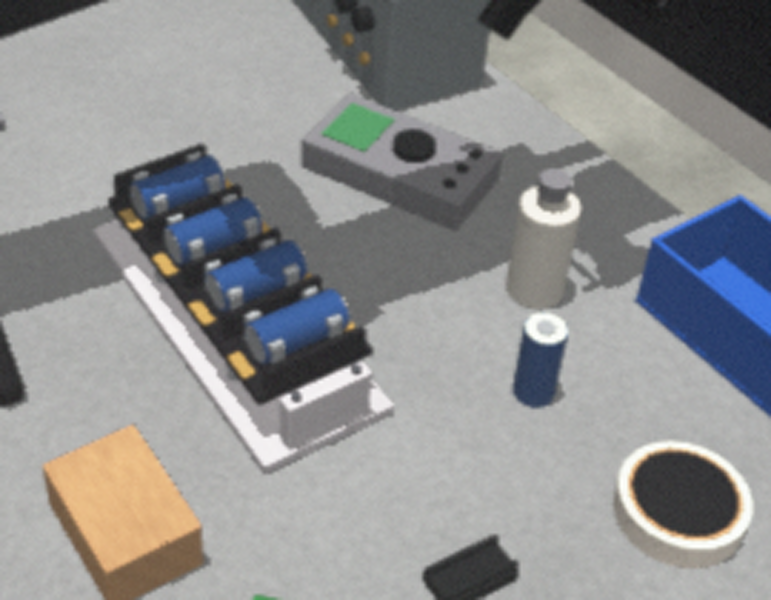

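View pics/w19.png

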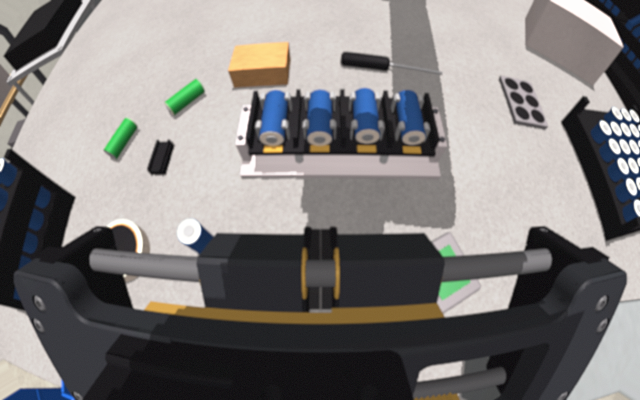

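View pics/top19.png

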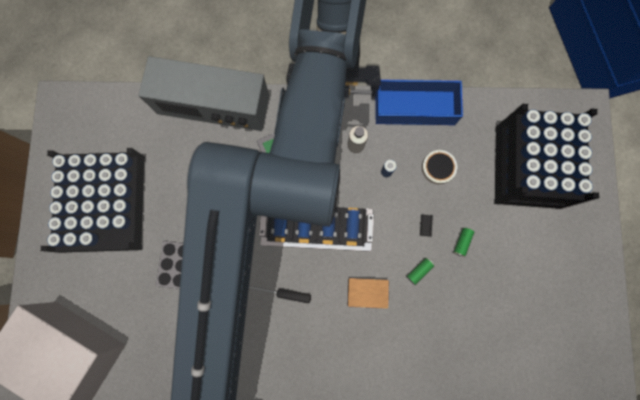

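```bash
python3 -c "
from rig import bot;s=bot.read_state();print(s['time_s'],s['force'],s['qvel'],s['position'])"
python3 -m handwheel '[{"hand":-1,"dx":0,"dy":0,"dz":1,"wx":0,"wy":0,"wz":0},{"hand":-1,"dx":0,"dy":0,"dz":0,"wx":0,"wy":0,"wz":0},{"hand":-1,"dx":0,"dy":0,"dz":0,"wx":0,"wy":0,"wz":0}]'
python3 - <<'E'
from h import *
i=cv2.imread('pics/w19.png');cv2.imwrite('pics/w19c.png',cv2.resize(i[80:185,225:455],(790,360),interpolation=cv2.INTER_CUBIC))
E
```

```text
20.15 [ 0.39257629 -0.23035248  1.62453903] [-0.0439726  -5.98186236 -5.03868033 -0.1884457   0.88645169  0.0594328 ] [ 0.76232192 -0.02706665  0.22802591]
time_s: 20.45
position: [0.7614, -0.0272, 0.2467]
tcp_rot: [[-0.791, 0.024, -0.611], [0.032, 0.999, -0.003], [0.61, -0.022, -0.792]]
force: [0.1, -0.0, -0.8]
opening: 0.004
```

View pics/w19c.png

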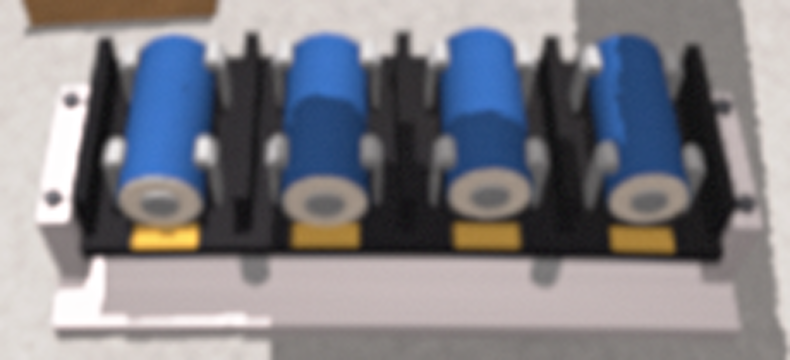

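```bash
python3 -c "
from rig import hand_in;print(hand_in())"
```

```text
the job is handed in; nothing more can be done
None
```

I seated both cells and handed the job in at about 20.5 s; no verdict was reported. I pressed the proud cell home near end first, then far end. The spare cell went from the black saddle onto the beads of the empty place and was pressed home the same way. Each of the four presses showed a clear force drop at the snap. The highest vertical force was about 12.5 N, and the deepest bed reading I took was about 17.5 mm. I read the bed only at some steps, not at the peak, which by force came to about 20 mm.

**Last checks:**
- **Height and level:** the side camera puts all four cells at the same height (0.0748–0.0750 m, that camera reading about 1 mm high). They are level and within about 1.2° (0.02 rad) of the row's axis. The final top view was partly blocked by the arm, so only the proud cell was cross-checked there in full.
- **Position:** the spare and the proud cell have each crept about 4 mm towards the button end, inside the 12 mm limit.
- **Buttons:** a wrist view from the far side shows all four button ends pointing to +x.
- **Bed and bench:** the bed is back up, within about 1 mm, and none of the other things looks moved. The arm is clear of everything.

**One reading that disagreed:** the wrist force showed about 43 N sideways at the end of the fast retreat in free air. It read under 2 N when I checked 0.2 s later, so I take it as motion of the arm and not contact.

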